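# Heel-to-toe pile of angle brackets on a carrier plate

## Robot

A 7-joint arm with a two-finger parallel gripper is mounted at the origin on the work surface. World frame = base frame: x ahead of the robot, y to its left, z up, the work surface at z = 0. Lengths are in m, angles in rad, forces in N, time in s.
With the tool pointing down it reaches from about 0.4 to 0.85 m from the base axis. Payload 4.4 kg.
Tool frame: the origin (TCP) lies at the very end of the fingers, on their centre line; the grasp point (between the pads) lies 19 mm behind it; z points along the fingers, y is the direction in which the jaws open and shut (so a half turn about z gives the same grasp; the last joint's range is limited). The gripper opens to 94 mm and grips with 3 to 60 N. Pads are 16 mm wide; open, the fingers measure 119 mm over their backs; the gripper's body (75 mm by 177 mm) begins 78 mm behind the grasp point.
Start: joints at [1.079, 0.628, 0.038, 1.517, -0.027, 0.996, -0.02], TCP at [0.269, -0.592, 0.205] pointing down, gripper open.
Joint ranges: [-3.06, 3.06], [-0.37, 2.12], [-1.25, 1.32], [0.18, 2.47], [-1.1, 4.24], [0.23, 1.98], [-2.94, 2.94]. Speed limits (rad/s): [2.57, 2.57, 3.14, 3.14, 3.14, 3.14, 3.14].

## Interface

Orientations are given as a unit quaternion [w, x, y, z].
In Python, from cell import manip gives the robot as it stands.
- The arm moves only by the tool jog_arm, never from a script. Its argument "steps" is a list of rows, each a list of 6 numbers: the shift along the world's x, y, z in cm, then the turn, a rotation vector about the world's x, y, z in rad. In form: [[dx, dy, dz, rx, ry, rz], ...]. A call has 1 to 10 rows; each row is the pose to reach, as a shift and turn from the pose commanded when the call began; what a row does not reach only later rows make up. A row lasts 1/8 s, in which the tool goes at most 62.5 mm and 10.7 degrees, less where a joint would pass 70% of its speed; a pose out of reach is approached as far as the arm can. A call with a gripper value outside its range is refused whole. "hand" is the gripper command: -1 is shut, 1 is fully open, values between are in proportion, set as the call begins (left out, the last holds). The fingers move at their own pace and stop on an object; the grip force is fixed at half the most. Time passes only in rows, so rows that repeat a pose let the fingers close. It gives the time, the measured TCP pose, the force and the opening at its end, in the units of the state.
- manip.observe(): the state, without advancing time (a new reading comes with each control period).
- manip.snapshot(name): name is "scene" or "side" or "wrist"; returns the picture (420x560x3 uint8, red, green, blue); there is no depth.
- manip.camera_model(name): a dict with "camera_matrix" (3x3 intrinsics, pixels), "eye" and "rotation" of the camera in the world. Camera axes: x right, y down, z forward; pixel columns grow to the right and rows downward; lengths in m; the calibration is good to about 2 mm. A picture is of the moment at which its call begins: read the wrist's pose just before it. camera_model takes no time and is no camera call; for the wrist camera it gives the pose at the moment of the call.
- manip.sign_off(): hands the job in, once; it reports no verdict.
The state is a dict: "time": time; "joint_positions": joint angles; "qd": joint speeds; "tau": joint torques, N m; "ee_pos": TCP position; "eef_rot": TCP orientation; "wrist_force": force on the tool from outside, world axes, zero at the start; "moment": the same for the moment, N m; "gripper_width": finger opening in m.
Only numpy, scipy, OpenCV 4.12 (cv2) and the standard library are available. Lean on these libraries where they do the work, as an engineer would, in place of code of your own. Each camera call takes 0.05 s, during which the arm holds its last target.

## Task

Pile the three aluminium angle brackets from the feeder track on the black carrier plate, heel to toe, lengthways on the plate: first either one of the two that stand foot-down, flat on the plate with its foot hole dropped over the locating pin; on it the one that hangs upside down on the track, kept upside down and turned so that its leg comes down on the free end of the first foot and its plate rests level on top of the first leg, closing a box; then the last one foot-down on top, its leg at the same end as the first one's. Keep ends and sides in line so that the pile stays balanced, set each bracket down without dropping it, let go, and leave the bottle, the screwdriver and the parts bin alone.

Things in the scene. Friction and masses are not known exactly. Their poses are not given: they have to be found in the camera images.
- bracket_a_foot (a point): Bracket a: centre of its 120 x 50 x 12 mm foot plate (half-way along, half-way up the 12 mm). +x along the foot from the leg (heel) to the free end (toe), y across the 50 mm width, +z from the foot towards the end of the leg (up at the start). Mass centre: 16 mm from this point towards the leg, 9 mm towards +z.
- bracket_b_foot (a point): Second, identical bracket, also standing foot-down on the track; point and axes as for bracket_a_foot. It and bracket a are interchangeable.
- bracket_c_foot (a point): Third, identical bracket, hanging upside down: its foot plate lies flat across the deck and its leg hangs down beside the deck's far edge (away from the robot), about 3 mm clear of it. Point and axes as for bracket_a_foot, so its +z points down and +x still runs from leg to free end.
- bracket_a_hole (a point): Bracket a: centre of the 16 mm foot hole, on the underside of the foot.
- bracket_b_hole (a point): Bracket b: centre of the 16 mm foot hole, on the underside of the foot.
- bracket_a_leg (a point): Bracket a: middle of the end edge of the leg (its top while it stands), half-way through the leg's 12 mm thickness.
- bracket_b_leg (a point): Bracket b: the same point of its leg.
- bracket_c_leg (a point): Bracket c: the same point of its leg (the lowest end while it hangs).
- bracket_a: Bracket a, bent L of aluminium, about 0.28 kg, standing foot-down on the track: foot plate 120 x 50 x 12 mm, at its -x end a leg 12 mm thick and 50 mm wide whose end is 62 mm above the foot's underside. A 16 mm hole goes through the foot, 10 mm from its centre towards the free end. Origin: centre of the foot's underside; axes as bracket_a_foot.
- bracket_b: Bracket b as a body; origin on the underside of the foot; same axes as its foot point.
- bracket_c: Bracket c as a body; origin on the underside of the foot (which faces up at the start); same axes as its foot point.
- carrier: Fixed black carrier plate, 220 (x) x 150 (y) x 12 mm, flat on the bench, brass bushes near its corners. Origin: centre of its underside, on the bench; x along its long side, z up.
- pin (a point): Foot of the steel locating pin, on the carrier plate's top face at its centre (12 mm above the bench). Pin 12 mm in diameter, standing 9 mm proud, its upper 4 mm tapered to 6 mm: shorter than a foot is thick. Axes as the carrier's.
- track: Fixed, stopped linear feeder: black flat deck 80 mm wide (x) and 440 mm long (y), its top 100 mm above the bench, on leaf springs and a grey drive; a steel stop 126 mm high at the +y end. The three brackets lie across the deck about 130 mm apart, in any order. Origin: under its centre, on the bench.
- bottle: Small white bottle standing on the bench, 34 mm in diameter, 100 mm high; bystander. Origin: centre of its underside.
- screwdriver: Screwdriver lying on the bench, 190 mm long; bystander. Origin: half-way along it, on the bench.
- parts_bin: Clear open bin of small stampings, 120 x 170 x 65 mm; bystander. Origin: centre of its underside.
Not all that is in view belongs to the job. What is shaped like the bracket_b but red is not meant. What is shaped like the bracket_c but brown or turquoise is not meant.

How it is judged:
By the outcome, as a careful person would: the job done as asked, in the order asked, and still so for the second after the job is handed in, with the robot touching nothing.
It also fails if it takes over 72 s, if anything falls off the work surface, if the arm or the gripper's body presses on something with over 40 N, if the wrist force passes 120 N, or if a joint passes its speed limit or range.

## Working session

There is one attempt and no reset: what is moved stays moved. The work goes in short steps, Python scripts to look and compute and a tool call to move; the robot and the scene stay as the last step left them, time stands still between calls to the robot, and variables do not carry over. Pictures are saved under pics/ and viewed, and the job is handed in when it is done.

Besides the shell and the picture viewer there is one more tool, called after "Request:" as a command line: name --pt "numbers of a row" for each row, then --argument value for the rest. jog_arm: Moves the arm, as the interface text tells. Its arguments: {"type":"object","properties":{"steps":{"type":"array"},"hand":{"type":"number"}},"required":["steps"]}

```bash
ls; mkdir -p pics; python3 - <<'E'
from cell import manip
import cv2, numpy as np
s=manip.observe(); print(s)
for n in ["scene","side","wrist"]:
    m=manip.camera_model(n); print(n,m)
    im=manip.snapshot(n); cv2.imwrite(f"pics/{n}0.png",im[:,:,::-1])
E
```

```text
pics
{'time': 0.0, 'joint_positions': array([ 1.07919758,  0.62931354,  0.03844867,  1.51833865, -0.02701337,
        0.9963158 , -0.01996936]), 'qd': array([0.00092047, 0.0015114 , 0.00102224, 0.00047456, 0.00198911,
       0.00024768, 0.00026134]), 'tau': array([-9.42608749e-04, -5.49720597e+01,  1.14377685e+00, -1.86634970e+01,
       -5.19995950e-02,  2.35501706e-02,  1.26573832e-04]), 'ee_pos': array([ 0.26823573, -0.59134802,  0.20458476]), 'eef_rot': array([-9.06056179e-04,  9.77420016e-01,  2.11303691e-01, -2.03556261e-04]), 'wrist_force': array([-0.20460742,  0.17926804, -0.36508291]), 'moment': array([-0.03007556, -0.00388107,  0.02645615]), 'gripper_width': 0.09410462579355691}
scene {'camera_matrix': array([[471.11550042,   0.        , 285.88585953],
       [  0.        , 471.11550042, 200.18079601],
       [  0.        ,   0.        ,   1.        ]]), 'eye': array([1.29374698, 0.45525923, 0.97678398]), 'rotation': array([-0.19481853,  0.4972665 ,  0.78622837, -0.31083229])}
side {'camera_matrix': array([[394.58260118,   0.        , 276.59736207],
       [  0.        , 394.58260118, 211.07518541],
       [  0.        ,   0.        ,   1.        ]]), 'eye': array([ 0.50463468, -0.71801652,  0.68294406]), 'rotation': array([-0.47923063,  0.87674384, -0.03710938,  0.01676681])}
wrist {'camera_matrix': array([[294.79325912,   0.        , 279.97035793],
       [  0.        , 294.79325912, 211.0034263 ],
       [  0.        ,   0.        ,   1.        ]]), 'eye': array([ 0.33916791, -0.55830191,  0.38378939]), 'rotation': array([ 0.11326391,  0.83263222, -0.53695538, -0.07465784])}
```

View pics/scene0.png

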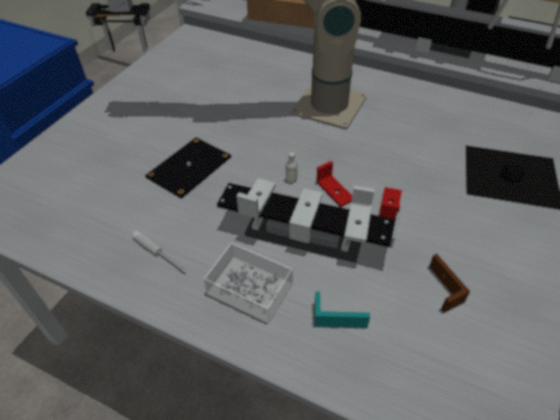

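View pics/side0.png

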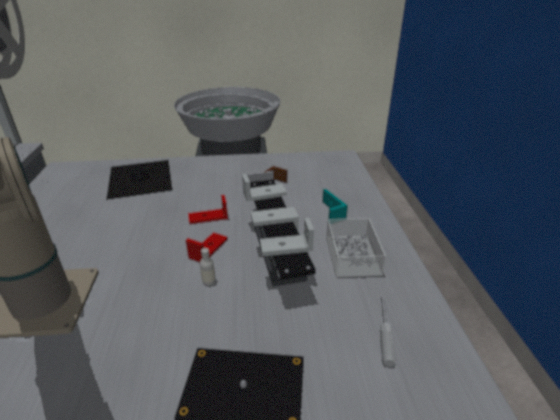

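View pics/wrist0.png

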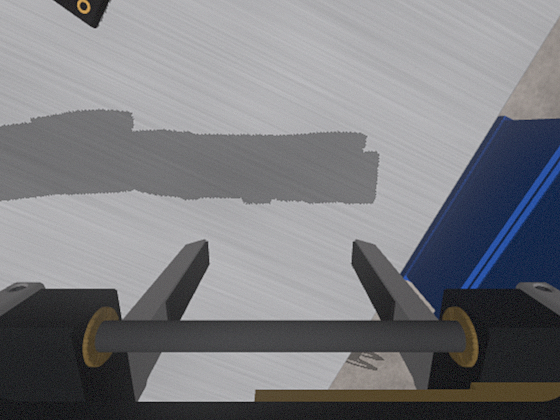

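```bash
cat > h.py <<'E'
import numpy as np, cv2
from scipy.spatial.transform import Rotation as R
from cell import manip
def Rm(q): return R.from_quat([q[1],q[2],q[3],q[0]]).as_matrix()
def proj(m,P):
    c=(np.atleast_2d(P)-m["eye"])@Rm(m["rotation"]); p=c@m["camera_matrix"].T; return p[:,:2]/p[:,2:]
def ray(m,uv,z):
    uv=np.atleast_2d(uv).astype(float); d=np.c_[uv,np.ones(len(uv))]@np.linalg.inv(m["camera_matrix"]).T@Rm(m["rotation"]).T
    z=np.broadcast_to(z,len(uv)); return m["eye"]+d*((z-m["eye"][2])/d[:,2])[:,None]
def crop(im,x0,y0,x1,y1,f,name):
    cv2.imwrite(f"pics/{name}.png",cv2.resize(im[y0:y1,x0:x1],None,fx=f,fy=f,interpolation=cv2.INTER_CUBIC))
E
python3 - <<'E'
from h import *
a=cv2.imread("pics/scene0.png"); b=cv2.imread("pics/side0.png")
crop(a,210,150,410,270,4,"c1"); crop(b,230,160,330,290,4.5,"c2");crop(b,170,335,320,420,5,"c3");crop(a,140,130,240,200,6,"c4")
m=manip.camera_model("scene");print(proj(m,[[0,0,0],[.3,0,0]]))
print(ray(m,[[189,163],[230,190],[395,230]],[.012,.1,.1]))
m=manip.camera_model("side");print(ray(m,[[243,384]],[.012]))
E
```

```text
[[328.09277882 105.52807277]
 [291.84454732 157.53390841]]
[[ 0.46749583 -0.26555521  0.012     ]
 [ 0.58474936 -0.04560207  0.1       ]
 [ 0.53191459  0.3804458   0.1       ]]
[[ 0.47407876 -0.26729057  0.012     ]]
```

View pics/c1.png

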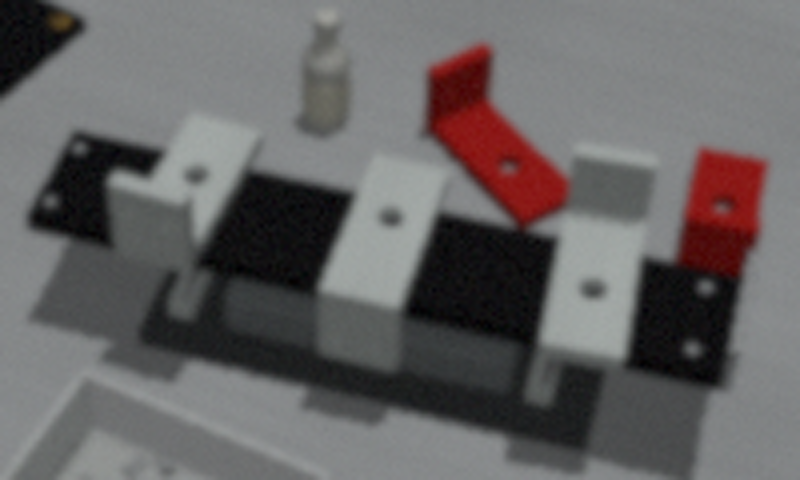

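View pics/c2.png

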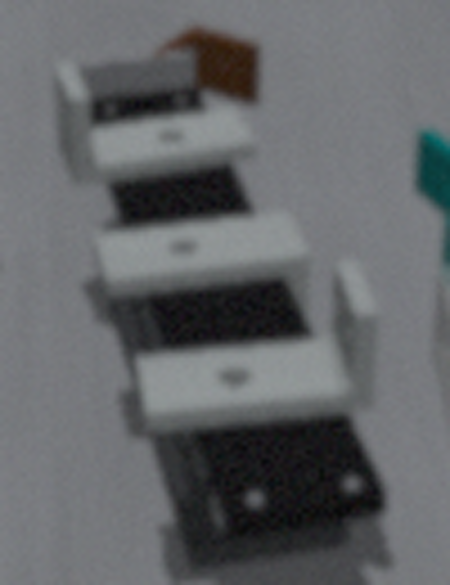

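View pics/c3.png

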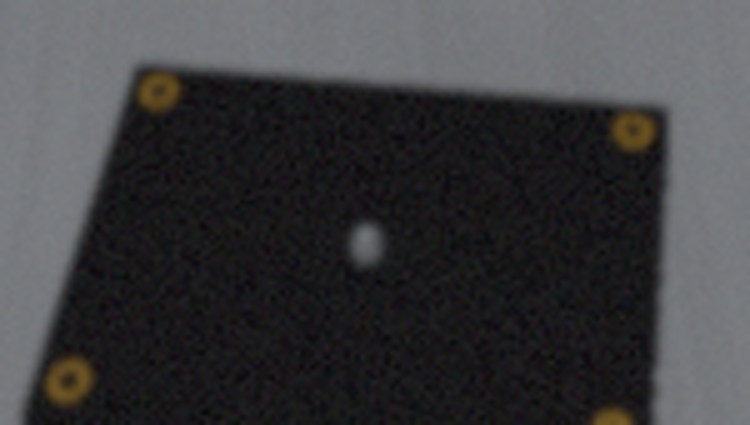

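View pics/c4.png

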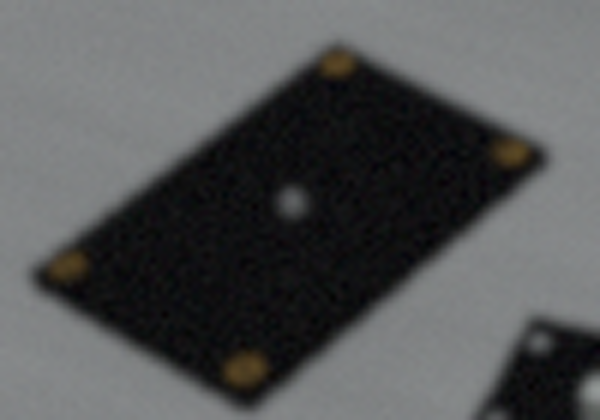

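```bash
cat > fit1.py <<'E'
from h import *
from scipy.optimize import least_squares
ms=manip.camera_model("scene"); md=manip.camera_model("side")
S=lambda l:[((x+.5)/4+210-.5,(y+.5)/4+150-.5) for x,y in l]
D=lambda l:[((x+.5)/4.5+230-.5,(y+.5)/4.5+160-.5) for x,y in l]
def fit(sp,su,dp,du,flip,x0,z):
    def w(p,P):
        P=np.array(P,float)/1000
        if flip: P=P*[1,1,-1]; 
        if flip: P=P*[1,-1,1]; P=P*[1,1,1]
        c,s=np.cos(p[2]),np.sin(p[2]); 
        return np.c_[p[0]+c*P[:,0]-s*P[:,1],p[1]+s*P[:,0]+c*P[:,1],z+P[:,2]]
    f=lambda p:np.r_[(proj(ms,w(p,sp))-su).ravel(),(proj(md,w(p,dp))-du).ravel()]
    f1=lambda p:(proj(ms,w(p,sp))-su).ravel()
    f2=lambda p:(proj(md,w(p,dp))-du).ravel()
    for g in (f,f1,f2):
        r=least_squares(g,x0,x_scale=[.1,.1,1]); print(r.x.round(4),np.degrees(r.x[2]).round(2),'rms',np.sqrt(np.mean(r.fun**2)).round(2))
        if g is f: print(r.fun.reshape(-1,2).round(1).tolist())
print("L");fit([(60,25,12),(60,-25,12),(10,0,12),(-60,25,62),(-60,-25,62)],S([(197,113),(262,133),(195,174),(108,175),(190,192)]),
 [(60,25,12),(60,-25,12),(10,0,12),(-48,25,62),(-60,25,62)],D([(143,400),(135,352),(233,378),(352,305),(378,305)]),0,[.58,.03,3.1],.1)
print("R");fit([(60,-25,12),(60,25,12),(10,0,12),(-60,-25,62),(-60,25,62)],S([(542,348),(625,362),(593,288),(575,145),(658,153)]),
 [(60,-25,12),(60,25,12),(10,0,12)],D([(256,150),(243,112),(172,135)]),0,[.58,.3,0],.1)
print("C");fit([(60,-25,0),(60,25,0),(-60,-25,0),(-60,25,0),(10,0,0)],S([(375,152),(448,168),(322,290),(403,305),(390,216)]),
 [(60,25,0),(-60,25,0),(-60,-25,0),(60,-25,0),(10,0,0)],D([(97,232),(293,210),(310,262),(107,278),(183,246)]),1,[.58,.17,3.1],.112)
b=ray(ms,[((x+.5)/6+140-.5,(y+.5)/6+130-.5) for x,y in [(337,65),(512,152),(246,370),(68,265),(292,203)]],[.012]*4+[.0165]);print(b.round(4),b[:4].mean(0))
b=ray(md,[((x+.5)/5+170-.5,(y+.5)/5+335-.5) for x,y in [(159,91),(633,131),(613,424),(68,380),(367,245)]],[.012]*4+[.0165]);print(b.round(4),b[:4].mean(0))
b=ray(ms,S([(75,133),(30,222),(740,275),(722,385)]),.1);print(b.round(4))
E
python3 fit1.py
```

```text
L
[0.5819 0.0338 3.2111] 183.98 rms 1.19
[[-1.0, -0.2], [0.3, -0.3], [0.6, -0.2], [0.0, 1.9], [-1.4, 3.2], [-0.3, 1.7], [-1.0, -0.3], [-0.8, -1.9], [-0.4, 0.9], [-1.1, 0.4]]
[0.5786 0.033  3.2065] 183.72 rms 1.12
[0.5836 0.0343 3.2085] 183.83 rms 0.89
R
[0.5475 0.2908 0.2012] 11.53 rms 1.16
[[-1.3, -0.6], [-0.8, -0.1], [-0.5, 0.5], [0.0, -0.2], [-0.1, 1.3], [0.0, -2.7], [-2.0, -2.1], [-0.1, -0.9]]
[0.5465 0.2917 0.226 ] 12.95 rms 0.4
[0.5477 0.2855 0.0565] 3.24 rms 0.16
C
[0.5649 0.1602 3.2803] 187.95 rms 0.99
[[-0.7, 0.6], [-0.1, 0.7], [-1.3, 0.0], [-1.5, 1.0], [-0.4, 0.4], [-1.3, -0.3], [-1.5, -0.8], [-0.5, -2.6], [-0.4, -0.4], [-0.3, -0.8]]
[0.5624 0.1612 3.3019] 189.18 rms 0.26
[0.5665 0.1551 3.2234] 184.69 rms 0.41
[[ 0.3689 -0.3052  0.012 ]
 [ 0.3892 -0.1859  0.012 ]
 [ 0.5782 -0.221   0.012 ]
 [ 0.5553 -0.3414  0.012 ]
 [ 0.4739 -0.2632  0.0165]] [ 0.47289555 -0.26337861  0.012     ]
[[ 0.3909 -0.1905  0.012 ]
 [ 0.5795 -0.2256  0.012 ]
 [ 0.5581 -0.342   0.012 ]
 [ 0.3684 -0.3101  0.012 ]
 [ 0.4743 -0.2695  0.0165]] [ 0.47423848 -0.26705296  0.012     ]
[[ 0.5638 -0.0627  0.1   ]
 [ 0.6449 -0.0482  0.1   ]
 [ 0.4965  0.369   0.1   ]
 [ 0.5832  0.3839  0.1   ]]
```

Request:
jog_arm --pt "2 5 4 0 0 0.1" --pt "5 11 8 0 0 0.28" --pt "7 17 12 0 0 0.45" --pt "9 23 16 0 0 0.6" --pt "11 29 20 0 0 0.75" --pt "13 35 20 0 0 0.9" --pt "15 41 20 0 0 1.0" --pt "17 47 20 0 0 1.1" --pt "19 53 20 0 0 1.2" --pt "21 59 20 0 0 1.3"

```text
time: 1.4
ee_pos: [0.4614, -0.0521, 0.4051]
eef_rot: [0.0, 0.649, 0.761, 0.0]
wrist_force: [0.0, -0.1, 0.2]
gripper_width: 0.094
```

Request:
jog_arm --pt "1 6 0 0 0 0.02" --pt "2 12 0 0 0 0.02" --pt "4 18 0 0 0 0.02" --pt "5 22 0 0 0 0.02" --pt "5 22 0 0 0 0.02" --pt "5 22 0 0 0 0.02"

```text
time: 2.15
ee_pos: [0.5111, 0.1651, 0.4044]
eef_rot: [0.0, 0.643, 0.766, -0.001]
wrist_force: [-0.5, -0.0, -0.3]
gripper_width: 0.0937
```

```bash
cat > look.py <<'E'
import sys
from h import *
import json
n=sys.argv[1]
s=manip.observe(); m=manip.camera_model("wrist"); im=manip.snapshot("wrist")
cv2.imwrite(f"pics/{n}.png",im[:,:,::-1])
cv2.imwrite(f"pics/{n}_e.png",cv2.resize(im[:,:,::-1],(800,600),interpolation=cv2.INTER_CUBIC))
json.dump({k:np.array(v).tolist() for k,v in m.items()},open(f"pics/{n}.json","w"))
T=Rm(s["eef_rot"]); print("t",s["time"],"pos",s["ee_pos"].round(4),"tooly deg",np.degrees(np.arctan2(T[1,1],T[0,1])).round(2),"z",T[:,2].round(3),"F",s["wrist_force"].round(2),"w",s["gripper_width"],"q",s["joint_positions"].round(2))
C=Rm(m["rotation"]); print("cam in tool",(T.T@(m["eye"]-s["ee_pos"])).round(4)); print((T.T@C).round(3).tolist())
E
python3 look.py w1
```

```text
t 2.15 pos [0.5111 0.1651 0.4044] tooly deg 9.99 z [-0.001 -0.001 -1.   ] F [-0.48 -0.02 -0.32] w 0.0936592943895265 q [ 0.04  0.34 -0.59  1.5   0.19  1.36 -0.39]
cam in tool [ 0.0794 -0.0003 -0.1791]
[[-0.001, -0.963, -0.268], [1.0, -0.001, -0.0], [0.0, -0.268, 0.963]]
```

View pics/w1_e.png

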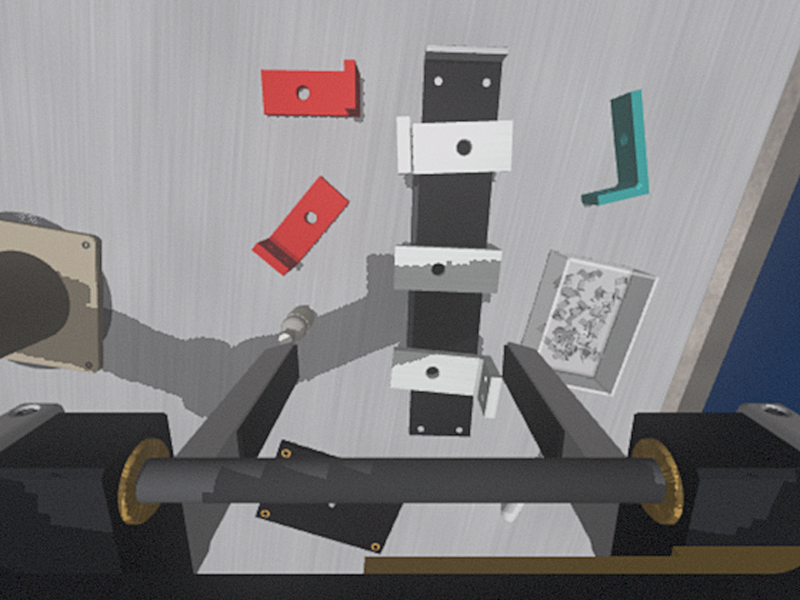

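```bash
python3 - <<'E'
from h import *
a=cv2.imread("pics/w1.png"); crop(a,260,20,380,130,6,"w1a"); crop(a,260,160,380,220,6,"w1b");crop(a,260,235,380,310,6,"w1c")
E
```

```text
(no output)
```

View pics/w1a.png

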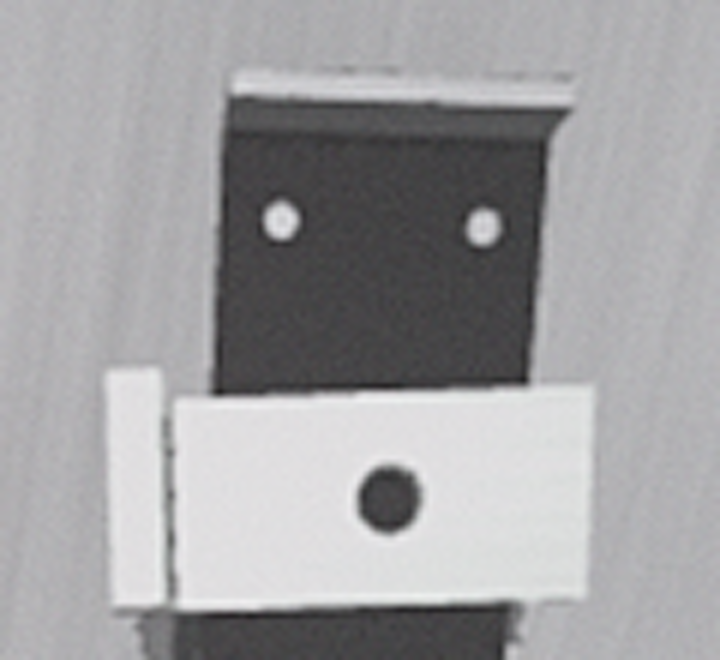

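View pics/w1b.png

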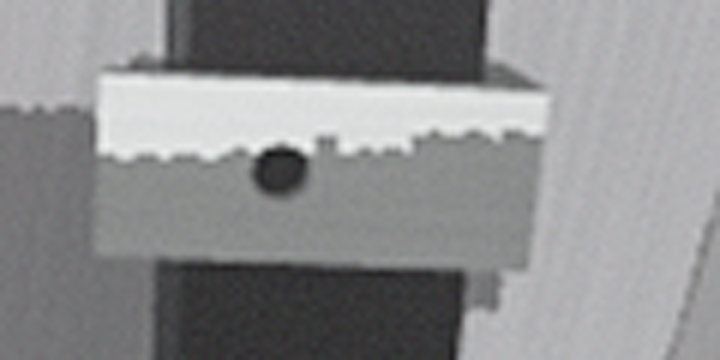

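View pics/w1c.png

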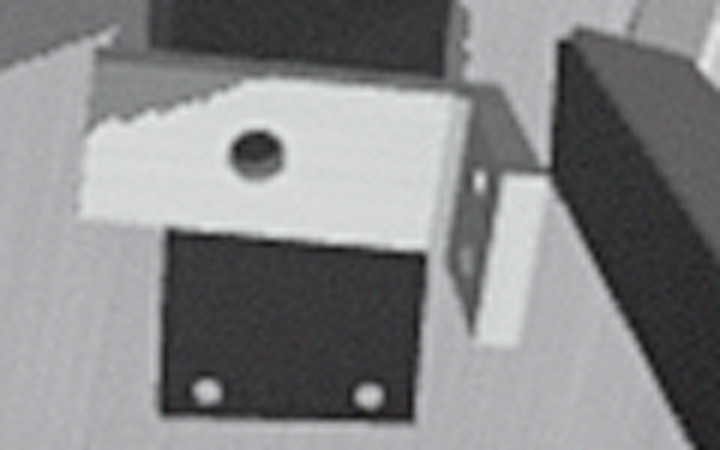

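```bash
cat > fit2.py <<'E'
from h import *
import json
from scipy.optimize import least_squares
def load(n):
    m=json.load(open(f"pics/{n}.json")); return {k:np.array(v) for k,v in m.items()}
def W(p,P,flip,z):
    P=np.array(P,float)/1000
    if flip: P=P*[1,-1,-1]
    c,s=np.cos(p[2]),np.sin(p[2])
    return np.c_[p[0]+c*P[:,0]-s*P[:,1],p[1]+s*P[:,0]+c*P[:,1],z+P[:,2]]
def fit(name,m,P,uv,x0,off,f,flip=0,z=.1):
    uv=[((x+.5)/f+off[0]-.5,(y+.5)/f+off[1]-.5) for x,y in uv]
    g=lambda p:(proj(m,W(p,P,flip,z))-uv).ravel()
    r=least_squares(g,x0,x_scale=[.1,.1,1]); print(name,r.x.round(4),np.degrees(r.x[2]).round(2),'rms',np.sqrt(np.mean(r.fun**2)).round(2),r.fun.reshape(-1,2).round(1).tolist())
    return r.x
E
python3 - <<'E'
from fit2 import *
m=load("w1")
fit("R",m,[(-60,25,62),(-60,-25,62),(-48,25,62),(-48,-25,62),(60,25,12),(60,-25,12),(10,0,12)],[(105,370),(113,607),(163,368),(165,603),(596,384),(588,598),(389,499)],[.55,.29,.1],(260,20),6)
fit("C",m,[(60,25,0),(60,-25,0),(-60,25,0),(-60,-25,0),(10,0,0)],[(98,72),(95,257),(552,92),(527,270),(280,170)],[.565,.16,3.2],(260,160),6,1,.112)
fit("L",m,[(60,-25,12),(60,25,12),(-48,-25,62),(-60,-25,62),(-48,25,62),(-60,25,62),(10,0,12)],[(97,52),(80,218),(500,173),(550,173),(475,345),(520,347),(258,155)],[.58,.03,3.2],(260,235),6)
d=ray(m,[((x+.5)/6+260-.5,(y+.5)/6+20-.5) for x,y in [(282,220),(484,227)]],.1);e=ray(m,[((x+.5)/6+260-.5,(y+.5)/6+235-.5) for x,y in [(207,391),(370,397)]],.1);print(d.round(4),e.round(4))
E
```

```text
R [0.5466 0.29   0.2028] 11.62 rms 0.22 [[0.3, -0.1], [0.1, -0.1], [-0.3, -0.1], [0.2, 0.3], [-0.3, 0.2], [-0.3, -0.2], [0.3, -0.0]]
C [0.5649 0.1603 3.2757] 187.69 rms 0.34 [[0.3, 0.1], [-0.3, -0.4], [-0.6, -0.3], [0.4, 0.2], [0.2, 0.3]]
L [0.5834 0.0332 3.2068] 183.74 rms 0.44 [[-0.3, 0.9], [-0.4, -0.4], [0.9, -0.2], [0.1, 0.6], [-0.1, -0.6], [-0.3, -0.2], [-0.0, -0.1]]
[[0.5176 0.3522 0.1   ]
 [0.5672 0.3593 0.1   ]] [[ 0.5752 -0.0538  0.1   ]
 [ 0.6254 -0.0471  0.1   ]]
```

Request:
jog_arm --pt "-0.8 5.5 -5 0 0 0.014" --pt "-1.74 11.4 -10 0 0 0.028" --pt "-1.74 11.4 -15 0 0 0.028" --pt "-1.74 11.4 -20.4 0 0 0.028" --pt "-1.74 11.4 -20.4 0 0 0.028" --pt "-1.74 11.4 -20.4 0 0 0.028"

```text
time: 2.95
ee_pos: [0.4955, 0.2799, 0.2031]
eef_rot: [0.001, 0.633, 0.774, 0.001]
wrist_force: [-0.0, -0.7, 1.1]
gripper_width: 0.0937
```

```bash
python3 look.py w2
```

```text
t 2.95 pos [0.4955 0.2799 0.2031] tooly deg 11.51 z [ 0.003  0.001 -1.   ] F [-0.05 -0.71  1.1 ] w 0.09366879207568729 q [-0.21  0.56 -0.55  1.74  0.36  0.93 -0.7 ]
cam in tool [ 0.0794 -0.0003 -0.1791]
[[-0.001, -0.963, -0.268], [1.0, -0.001, -0.0], [0.0, -0.268, 0.963]]
```

View pics/w2_e.png

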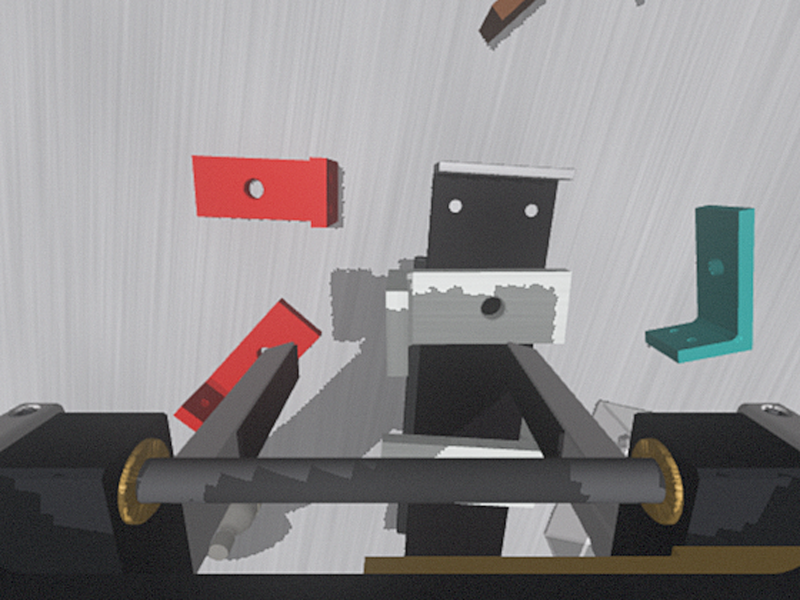

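Request:
jog_arm --pt "-0.15 -0.06 -3 0 0 0" --pt "-0.15 -0.06 -6 0 0 0" --pt "-0.15 -0.06 -8.5 0 0 0" --pt "-0.15 -0.06 -8.7 0 0 0" --pt "-0.15 -0.06 -8.7 0 0 0" --pt "-0.15 -0.06 -8.7 0 0 0"

```text
time: 3.75
ee_pos: [0.4935, 0.2802, 0.1156]
eef_rot: [0.001, 0.632, 0.775, 0.002]
wrist_force: [0.3, 0.5, 0.5]
gripper_width: 0.0939
```

```bash
python3 look.py w3
```

```text
t 3.75 pos [0.4935 0.2802 0.1156] tooly deg 11.61 z [ 0.003  0.002 -1.   ] F [0.26 0.47 0.48] w 0.09392757196913873 q [-0.25  0.67 -0.49  1.83  0.44  0.75 -0.78]
cam in tool [ 0.0794 -0.0003 -0.1791]
[[-0.001, -0.963, -0.268], [1.0, -0.001, -0.0], [0.0, -0.268, 0.963]]
```

View pics/w3_e.png

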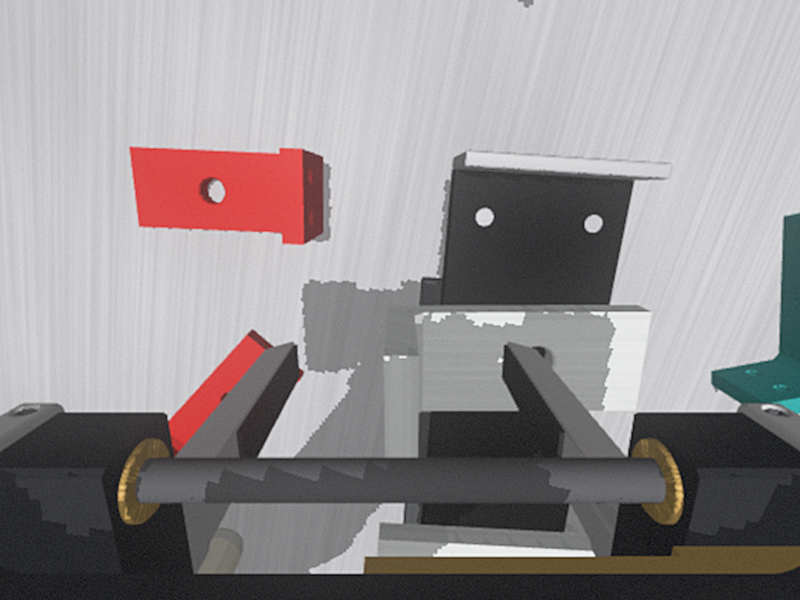

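Request:
jog_arm --pt "0 0 0 0 0 0" --pt "0 0 0 0 0 0" --pt "0 0 0 0 0 0" --pt "0 0 0 0 0 0" --pt "0 0 0 0 0 0" --pt "0 0 0 0 0 0" --pt "0 0 0 0 0 0" --pt "0 0 0 0 0 0" --hand -1

```text
time: 4.8
ee_pos: [0.4923, 0.2795, 0.1138]
eef_rot: [-0.0, 0.632, 0.775, 0.0]
wrist_force: [-1.0, 0.6, -0.1]
gripper_width: 0.0179
```

Request:
jog_arm --pt "0 0 0.5 0 0 0" --pt "0 0 1.5 0 0 0" --pt "0 0 3 0 0 0" --pt "0 0 6 0 0 0" --pt "0 0 9 0 0 0" --pt "0 0 12 0 0 0" --pt "0 0 12 0 0 0"

```text
time: 5.68
ee_pos: [0.4935, 0.2807, 0.2366]
eef_rot: [0.001, 0.632, 0.775, 0.003]
wrist_force: [-0.7, 0.8, -3.5]
gripper_width: 0.0118
```

```bash
python3 look.py w4
```

```text
t 5.675 pos [0.4935 0.2807 0.2366] tooly deg 11.62 z [ 0.005  0.003 -1.   ] F [-0.72  0.81 -3.5 ] w 0.01181512549446299 q [-0.19  0.52 -0.57  1.71  0.33  1.   -0.68]
cam in tool [ 0.0794 -0.0003 -0.1791]
[[-0.001, -0.963, -0.268], [1.0, -0.001, -0.0], [0.0, -0.268, 0.963]]
```

View pics/w4_e.png

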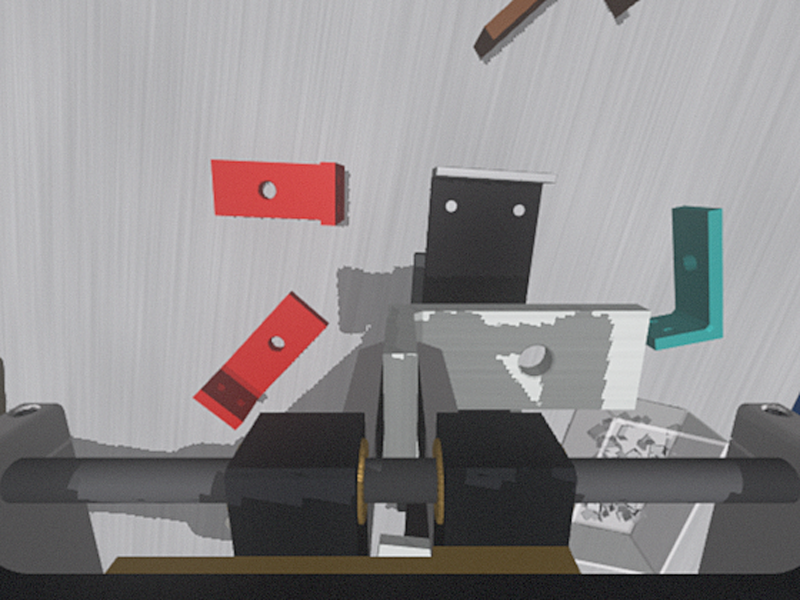

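```bash
python3 - <<'E'
from h import *
a=cv2.imread("pics/w4.png"); crop(a,260,200,460,300,4,"w4a")
E
```

```text
(no output)
```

View pics/w4a.png

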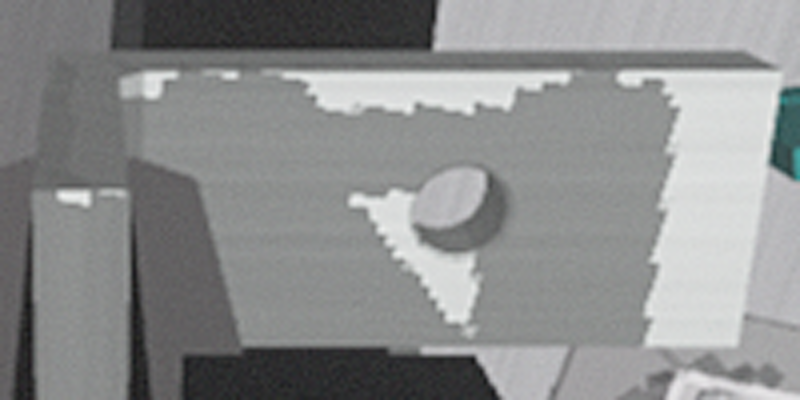

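```bash
python3 - <<'E'
from fit2 import *
m=load("w4")
P=[(60,25,12),(60,-25,12),(10,0,12),(-60,25,62),(-48,25,62),(60,25,0),(-60,25,0)]
uv=[((x+.5)/4+260-.5,(y+.5)/4+200-.5) for x,y in [(782,70),(742,347),(459,209),(30,190),(130,190),(745,50),(58,55)]]
g=lambda p:(proj(m,W(p[:3],P,0,p[3]))-uv).ravel()
r=least_squares(g,[.547,.29,.2,.22],x_scale=[.1,.1,1,.1]);print(r.x.round(4),np.degrees(r.x[2]),r.fun.reshape(-1,2).round(1).tolist())
x=r.x; t=np.array([.4935,.2807,.2366]); h=W(x[:3],[(10,0,0)],0,x[3])[0]; print("hole",h)
c,s=np.cos(x[2]),np.sin(x[2]); d=h-t; print("hole rel TCP in bracket axes",c*d[0]+s*d[1],-s*d[0]+c*d[1],d[2])
E
```

```text
[0.5463 0.2908 0.2046 0.2209] 11.725243379946074 [[0.4, -0.2], [-0.8, -0.5], [1.1, 1.0], [1.1, 0.2], [0.9, 0.1], [-0.5, -0.2], [-2.9, -0.7]]
hole [0.55613899 0.29281979 0.220869  ]
hole rel TCP in bracket axes 0.06379489522417597 -0.0008625275385898794 -0.015730996809400127
```

Request:
jog_arm --pt "-0.5 -4 1 0 0 -0.03" --pt "-1 -9 2 0 0 -0.07" --pt "-2 -15 3 0 0 -0.12" --pt "-3 -21 3 0 0 -0.17" --pt "-4 -27 3 0 0 -0.22" --pt "-5 -33 3 0 0 -0.27" --pt "-6 -39 3 0 0 -0.31" --pt "-7 -45 3 0 0 -0.35" --pt "-8 -51 3 0 0 -0.386" --pt "-9 -56 3 0 0 -0.386"

```text
time: 6.98
ee_pos: [0.4005, -0.2825, 0.2625]
eef_rot: [-0.001, 0.769, 0.639, -0.001]
wrist_force: [0.8, 0.2, -2.4]
gripper_width: 0.0118
```

Request:
jog_arm --pt "0 -4 0 0 0 0" --pt "0 -7 0 0 0 0" --pt "0 -8 0 0 0 0" --pt "0 -8 0 0 0 0" --pt "0 -8 0 0 0 0"

```text
time: 7.6
ee_pos: [0.4025, -0.3585, 0.2636]
eef_rot: [-0.001, 0.768, 0.64, 0.0]
wrist_force: [0.6, 0.2, -2.7]
gripper_width: 0.0118
```

```bash
python3 look.py w5
```

```text
t 7.6 pos [ 0.4025 -0.3585  0.2636] tooly deg -10.36 z [-0.001  0.001 -1.   ] F [ 0.6   0.21 -2.72] w 0.011781425000745816 q [ 0.92  0.42 -0.36  1.74  0.17  1.01  0.32]
cam in tool [ 0.0792 -0.0007 -0.1791]
[[-0.001, -0.963, -0.268], [1.0, -0.001, -0.001], [0.001, -0.268, 0.963]]
```

View pics/w5_e.png

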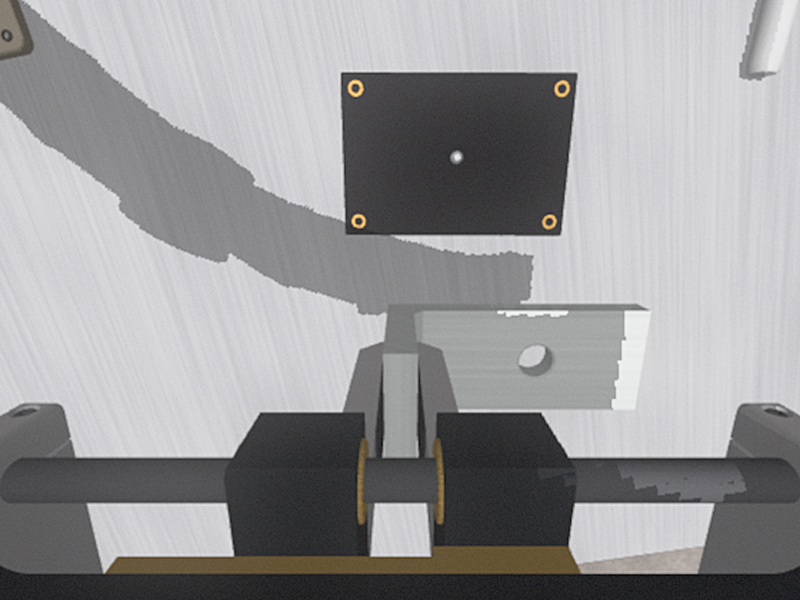

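Whole carrier is visible (pin near (456,157)). Zoom to measure it.

```bash
python3 - <<'E'
from h import *
a=cv2.imread("pics/w5.png"); crop(a,230,40,420,175,4.2,"w5a")
E
```

View pics/w5a.png

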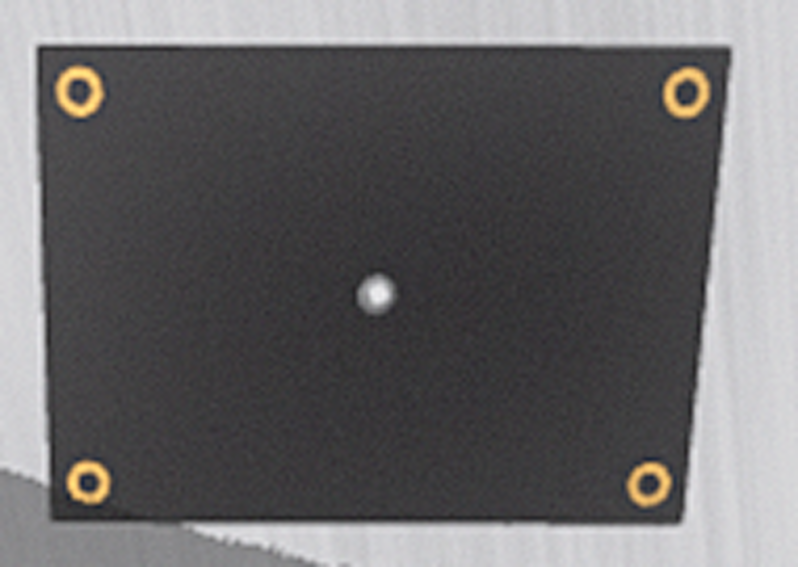

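```bash
python3 - <<'E'
from fit2 import *
m=load("w5")
U=lambda l:[((x+.5)/4.2+230-.5,(y+.5)/4.2+40-.5) for x,y in l]
c=ray(m,U([(38,47),(731,48),(682,522),(51,520)]),.012);b=ray(m,U([(80,91),(687,93),(649,484),(88,482)]),.012)
pin=ray(m,U([(376,294)]),.017); print(c.round(4),b.round(4),pin)
for q in (c,b):
    a=[np.degrees(np.arctan2(*(q[j]-q[i])[1::-1])) for i,j in((0,1),(3,2))]; print(q.mean(0),a,[np.linalg.norm(q[i]-q[(i+1)%4]).round(4) for i in range(4)])
g=lambda p:(proj(m,W(p,[(-110,75,0),(110,75,0),(110,-75,0),(-110,-75,0),(0,0,5)],0,.012))-U([(38,47),(731,48),(682,522),(51,520),(376,294)])).ravel()
r=least_squares(g,[.47,-.265,-.18]);print(r.x,np.degrees(r.x[2]),r.fun.round(2))
E
```

```text
[[ 0.3801 -0.1726  0.012 ]
 [ 0.5939 -0.2122  0.012 ]
 [ 0.5668 -0.3575  0.012 ]
 [ 0.3525 -0.3174  0.012 ]] [[ 0.3905 -0.1873  0.012 ]
 [ 0.5793 -0.2226  0.012 ]
 [ 0.5568 -0.3425  0.012 ]
 [ 0.3677 -0.3071  0.012 ]] [[ 0.4730744  -0.26466033  0.017     ]]
[ 0.47334411 -0.26492797  0.012     ] [np.float64(-10.501268575496976), np.float64(-10.580994232235712)] [np.float64(0.2174), np.float64(0.1478), np.float64(0.2181), np.float64(0.1475)]
[ 0.4735778  -0.26485114  0.012     ] [np.float64(-10.596217103406913), np.float64(-10.604156082123984)] [np.float64(0.1921), np.float64(0.122), np.float64(0.1923), np.float64(0.122)]
[ 0.4732627  -0.26511627 -0.18468505] -10.581674005929324 [-1.14 -0.97  0.91 -0.71  0.63  0.97 -0.58  0.96  0.18  0.32]
```

Request:
jog_arm --pt "0.2 3 -4 0 0 -0.004" --pt "0.5 7 -9 0 0 -0.004" --pt "0.81 10.6 -13 0 0 -0.004" --pt "0.81 10.6 -17 0 0 -0.004" --pt "0.81 10.6 -20 0 0 -0.004" --pt "0.81 10.6 -21.4 0 0 -0.004" --pt "0.81 10.6 -21.4 0 0 -0.004" --pt "0.81 10.6 -21.4 0 0 -0.004"

```text
time: 8.65
ee_pos: [0.4113, -0.2548, 0.0509]
eef_rot: [0.001, 0.77, 0.638, 0.0]
wrist_force: [0.7, -0.5, -2.9]
gripper_width: 0.0119
```

```bash
python3 look.py w6; python3 - <<'E'
from h import *
a=manip.snapshot("side")[:,:,::-1]; cv2.imwrite("pics/s6.png",a); crop(a,150,320,330,420,4.4,"s6a")
E
```

```text
t 8.65 pos [ 0.4113 -0.2548  0.0509] tooly deg -10.71 z [ 0.002 -0.001 -1.   ] F [ 0.72 -0.48 -2.89] w 0.011898535003029034 q [ 0.65  0.66 -0.23  2.1   0.35  0.41 -0.04]
cam in tool [ 0.0792 -0.0007 -0.1791]
[[-0.001, -0.963, -0.268], [1.0, -0.001, -0.001], [0.001, -0.268, 0.963]]
```

View pics/w6_e.png

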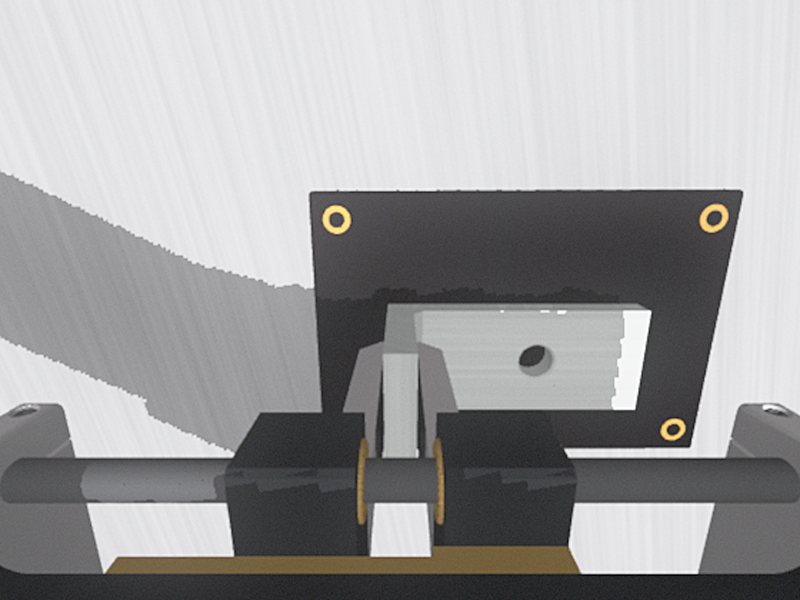

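View pics/s6a.png

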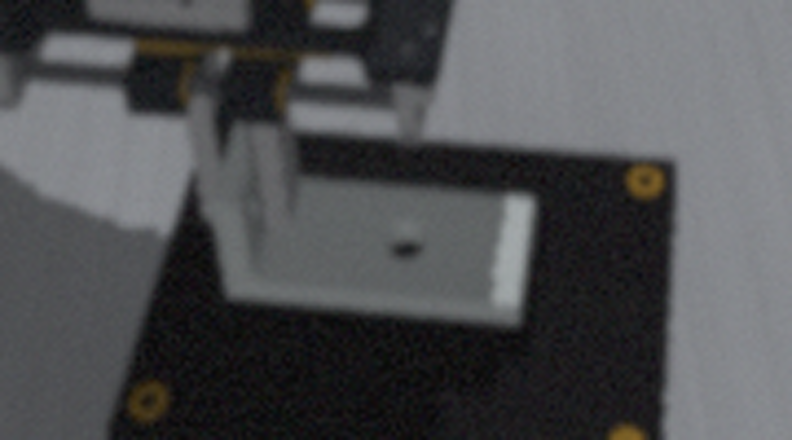

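Request:
jog_arm --pt "-0.05 0.18 0 0 0 0" --pt "-0.05 0.18 -0.8 0 0 0" --pt "-0.05 0.18 -0.8 0 0 0" --pt "-0.05 0.18 -0.8 0 0 0"

```text
time: 9.25
ee_pos: [0.4098, -0.2526, 0.0416]
eef_rot: [-0.0, 0.77, 0.638, -0.0]
wrist_force: [0.4, 0.1, -2.8]
gripper_width: 0.0118
```

```bash
python3 look.py w7; python3 - <<'E'
from h import *
a=cv2.imread("pics/w7.png");crop(a,340,220,410,280,8,"w7a")
E
```

```text
t 9.25 pos [ 0.4098 -0.2526  0.0416] tooly deg -10.72 z [-0.  0. -1.] F [ 0.45  0.07 -2.78] w 0.011817018482680134 q [ 0.64  0.67 -0.21  2.11  0.36  0.39 -0.05]
cam in tool [ 0.0792 -0.0007 -0.1791]
[[-0.001, -0.963, -0.268], [1.0, -0.001, -0.001], [0.001, -0.268, 0.963]]
```

View pics/w7a.png

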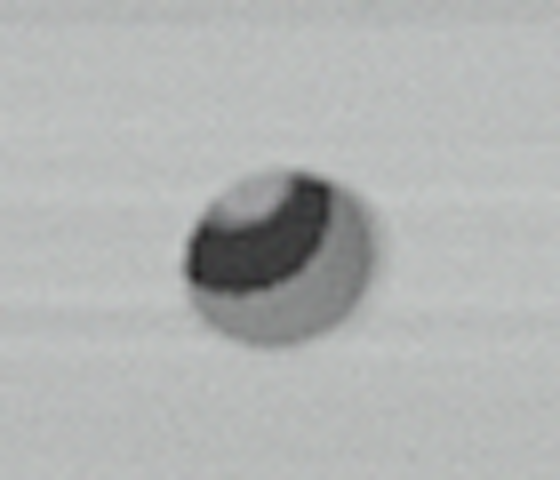

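```bash
python3 - <<'E'
from fit2 import *
m=load("w7"); s=manip.observe(); t=s["ee_pos"]; print(t)
V=lambda P:((proj(m,P)-[340,220]+.5)*8-.5).round(0).tolist()
pin=np.array([.4733,-.2649,.021]); th=np.linspace(0,6.28,9)[:8]
print("pin tip",V(pin)); print(V([pin+.003*np.array([np.cos(a),np.sin(a),0]) for a in th]))
d=np.array([.9826,-.186,0]);p=np.array([.186,.9826,0])
for zz in (-.0147,-.0027): print("hole",zz,V(t+.064*d+[0,0,zz]),V(t+.064*d+[0,0,zz]+.008*d),V(t+.064*d+[0,0,zz]+.008*p))
E
```

```text
[ 0.40988335 -0.25266686  0.04173132]
pin tip [[247.0, 185.0]]
[[280.0, 180.0], [268.0, 160.0], [243.0, 155.0], [221.0, 168.0], [214.0, 191.0], [226.0, 211.0], [250.0, 216.0], [273.0, 203.0]]
hole -0.0147 [[261.0, 208.0]] [[351.0, 208.0]] [[268.0, 123.0]]
hole -0.0027 [[304.0, 263.0]] [[400.0, 263.0]] [[312.0, 173.0]]
```

Request:
jog_arm --pt "0.22 -0.04 0 0 0 0" --pt "0.22 -0.04 0 0 0 0" --pt "0.22 -0.04 -0.5 0 0 0" --pt "0.22 -0.04 -0.5 0 0 0" --pt "0.22 -0.04 -0.5 0 0 0"

```text
time: 9.93
ee_pos: [0.412, -0.253, 0.0367]
eef_rot: [-0.0, 0.77, 0.638, -0.0]
wrist_force: [0.1, -0.1, -3.1]
gripper_width: 0.012
```

```bash
python3 look.py w8; python3 - <<'E'
from h import *
a=cv2.imread("pics/w8.png");crop(a,340,220,410,280,8,"w8a")
E
```

```text
t 9.925 pos [ 0.412  -0.253   0.0367] tooly deg -10.71 z [-0.  0. -1.] F [ 0.07 -0.09 -3.13] w 0.011989748404636607 q [ 0.63  0.69 -0.21  2.11  0.36  0.38 -0.05]
cam in tool [ 0.0792 -0.0007 -0.1791]
[[-0.001, -0.963, -0.268], [1.0, -0.001, -0.001], [0.0, -0.268, 0.963]]
```

View pics/w8a.png

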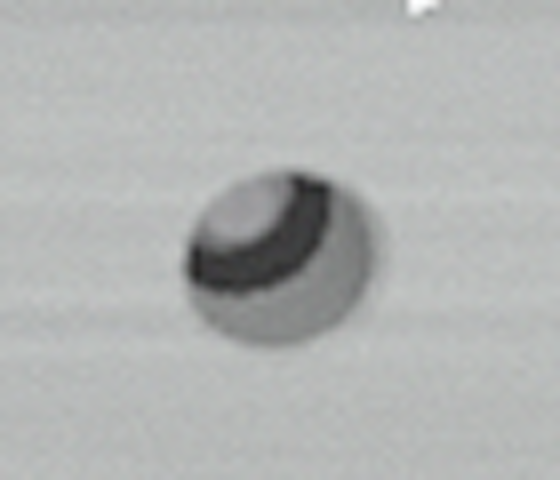

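Request:
jog_arm --pt "0 0 -0.3 0 0 0" --pt "0 0 -0.6 0 0 0" --pt "0 0 -0.8 0 0 0" --pt "0 0 -0.8 0 0 0" --pt "0 0 -0.8 0 0 0"

```text
time: 10.6
ee_pos: [0.4121, -0.2531, 0.0289]
eef_rot: [0.0, 0.77, 0.638, 0.0]
wrist_force: [0.6, 0.0, -3.5]
gripper_width: 0.012
```

Request:
jog_arm --pt "0 0 -0.1 0 0 0" --pt "0 0 -0.1 0 0 0" --pt "0 0 -0.1 0 0 0"

```text
time: 10.98
ee_pos: [0.4122, -0.2531, 0.028]
eef_rot: [0.0, 0.77, 0.638, 0.0]
wrist_force: [-1.6, -0.3, 0.8]
gripper_width: 0.0123
```

Request:
jog_arm --pt "0 0 -0.07 0 0 0" --pt "0 0 -0.07 0 0 0" --pt "0 0 -0.07 0 0 0"

```text
time: 11.35
ee_pos: [0.4122, -0.2531, 0.028]
eef_rot: [0.0, 0.77, 0.638, -0.0]
wrist_force: [-2.3, 0.6, 9.4]
gripper_width: 0.0119
```

Request:
jog_arm --pt "0 0 -0.07 0 0 0" --pt "0 0 -0.07 0 0 0" --pt "0 0 -0.07 0 0 0"

```text
time: 11.72
ee_pos: [0.4123, -0.2532, 0.028]
eef_rot: [0.001, 0.77, 0.638, -0.0]
wrist_force: [-2.9, 1.8, 18.3]
gripper_width: 0.0119
```

Request:
jog_arm --pt "0 0 0.13 0 0 0" --pt "0 0 0.13 0 0 0"

```text
time: 11.98
ee_pos: [0.4122, -0.2532, 0.028]
eef_rot: [0.0, 0.77, 0.638, 0.0]
wrist_force: [-1.5, 0.0, 6.2]
gripper_width: 0.012
```

```bash
python3 look.py w9; python3 - <<'E'
from h import *
a=cv2.imread("pics/w9.png");crop(a,240,190,440,300,4,"w9a")
E
```

```text
t 11.975 pos [ 0.4122 -0.2532  0.028 ] tooly deg -10.72 z [ 0. -0. -1.] F [-1.49  0.02  6.19] w 0.011963280636732585 q [ 0.63  0.7  -0.2   2.11  0.37  0.36 -0.06]
cam in tool [ 0.0792 -0.0007 -0.1791]
[[-0.001, -0.963, -0.268], [1.0, -0.001, -0.001], [0.001, -0.268, 0.963]]
```

View pics/w9a.png

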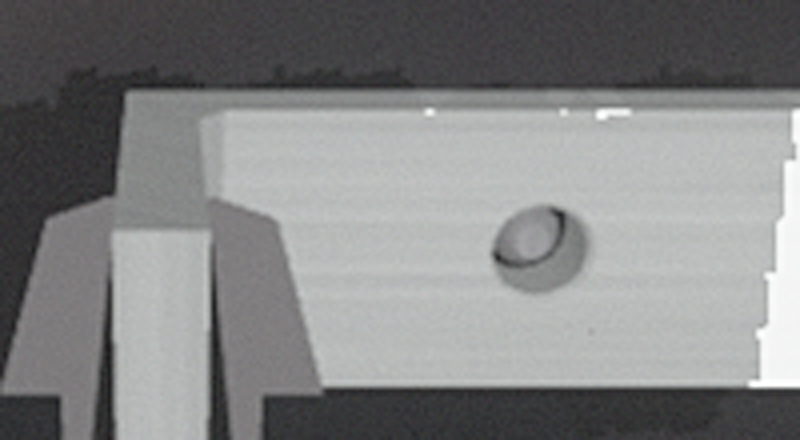

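Request:
jog_arm --pt "0 0 0 0 0 0" --pt "0 0 0 0 0 0" --pt "0 0 0 0 0 0" --pt "0 0 0 0 0 0" --pt "0 0 0 0 0 0" --pt "0 0 0 0 0 0" --hand 1

```text
time: 12.78
ee_pos: [0.4121, -0.2531, 0.0277]
eef_rot: [0.0, 0.77, 0.638, 0.0]
wrist_force: [0.4, -0.1, 0.8]
gripper_width: 0.0681
```

Request:
jog_arm --pt "0 0 2 0 0 0" --pt "0 0 6 0 0 0" --pt "0 0 12 0 0 0" --pt "0 0 18 0 0 0" --pt "0 -4 23 0 0 0" --pt "0 -7 23 0 0 0" --pt "0 -7 23 0 0 0" --pt "0 -7 23 0 0 0"

```text
time: 13.78
ee_pos: [0.4117, -0.3217, 0.2571]
eef_rot: [-0.001, 0.77, 0.638, 0.0]
wrist_force: [-0.2, -0.2, -0.2]
gripper_width: 0.0939
```

```bash
python3 look.py w10; python3 - <<'E'
from h import *
a=cv2.imread("pics/w10.png");crop(a,220,70,420,220,4,"w10a")
E
```

```text
t 13.775 pos [ 0.4117 -0.3217  0.2571] tooly deg -10.67 z [-0.001  0.002 -1.   ] F [-0.18 -0.18 -0.25] w 0.09394000070996371 q [ 0.88  0.41 -0.38  1.79  0.18  0.98  0.24]
cam in tool [ 0.0792 -0.0007 -0.1791]
[[-0.001, -0.963, -0.268], [1.0, -0.001, -0.001], [0.001, -0.268, 0.963]]
```

View pics/w10_e.png

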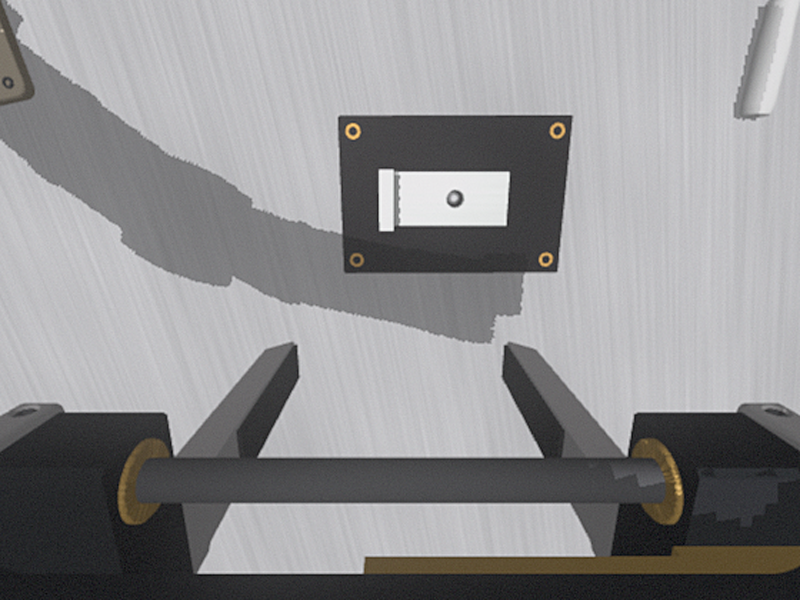

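View pics/w10a.png

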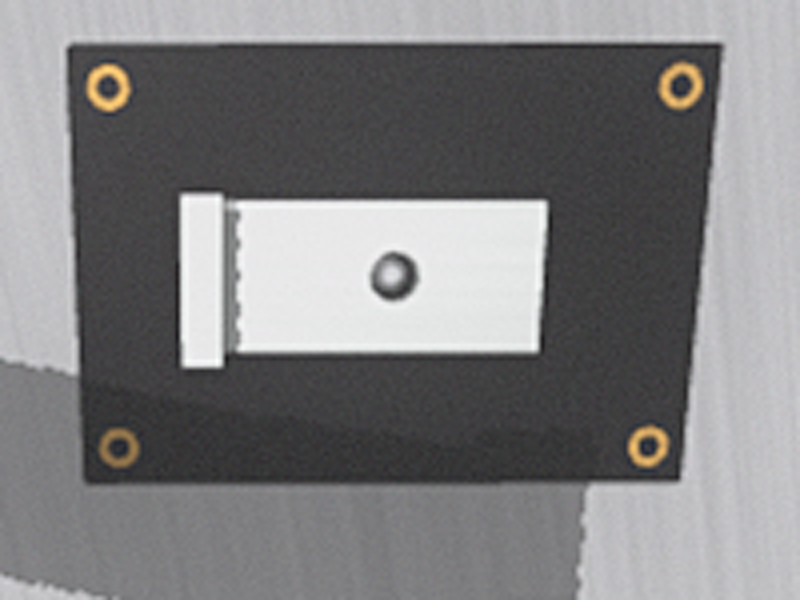

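```bash
python3 - <<'E'
from fit2 import *
m=load("w10")
x=fit("B1",m,[(-60,25,62),(-48,25,62),(-60,-25,62),(-48,-25,62),(60,25,12),(60,-25,12),(10,0,12)],[(180,193),(224,193),(180,367),(223,367),(548,200),(540,352),(395,276)],[.47,-.265,-.185],(220,70),4,0,.012)
t=np.array([.4122,-.2532]); d=np.array([np.cos(x[2]),np.sin(x[2])]);p=np.array([-d[1],d[0]])
print("leg mid minus TCP at release (d,p)",(x[:2]-.054*d-t)@d,(x[:2]-.054*d-t)@p)
E
```

```text
B1 [ 0.4645 -0.2638 -0.1892] -10.84 rms 0.34 [[0.3, 0.2], [-0.5, 0.2], [0.8, -0.3], [-0.1, -0.3], [0.0, 0.0], [-0.6, -0.1], [0.1, 0.2]]
leg mid minus TCP at release (d,p) -0.0006591640431470975 -0.00061759673193723
```

Request:
jog_arm --pt "1 4 1 0 0 -0.12" --pt "3 10 1 0 0 -0.28" --pt "5 16 1 0 0 -0.44" --pt "7 22 1 0 0 -0.6" --pt "9 28 1 0 0 -0.76" --pt "11 34 1 0 0 -0.92" --pt "13 40 1 0 0 -1.08" --pt "15 45 1 0 0 -1.2" --pt "16.9 48.4 1 0 0 -1.25" --pt "16.9 48.4 1 0 0 -1.25"

```text
time: 15.08
ee_pos: [0.58, 0.1664, 0.2666]
eef_rot: [-0.001, 0.998, 0.071, -0.001]
wrist_force: [-0.0, -0.3, -0.2]
gripper_width: 0.0936
```

Request:
jog_arm --pt "0 0 0 0 0 0" --pt "0 0 0 0 0 0"

```text
time: 15.32
ee_pos: [0.5805, 0.1594, 0.2677]
eef_rot: [0.0, 0.998, 0.066, -0.0]
wrist_force: [-0.8, -0.6, 0.2]
gripper_width: 0.0942
```

```bash
python3 look.py w11
```

```text
t 15.325 pos [0.5805 0.1594 0.2677] tooly deg -82.41 z [-0.001 -0.001 -1.   ] F [-0.84 -0.57  0.17] w 0.09419386776352426 q [-0.19  0.5  -0.19  1.57  0.11  1.08 -1.85]
cam in tool [ 0.0779 -0.0011 -0.1791]
[[-0.001, -0.963, -0.269], [1.0, -0.001, -0.001], [0.001, -0.269, 0.963]]
```

View pics/w11_e.png

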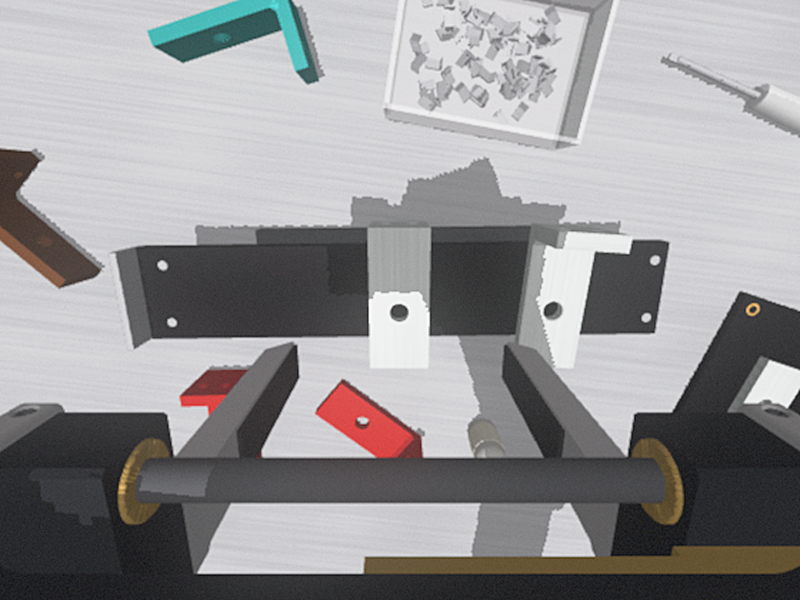

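```bash
python3 - <<'E'
from h import *
a=cv2.imread("pics/w11.png");crop(a,240,150,320,265,6,"w11a")
E
```

```text
(no output)
```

View pics/w11a.png

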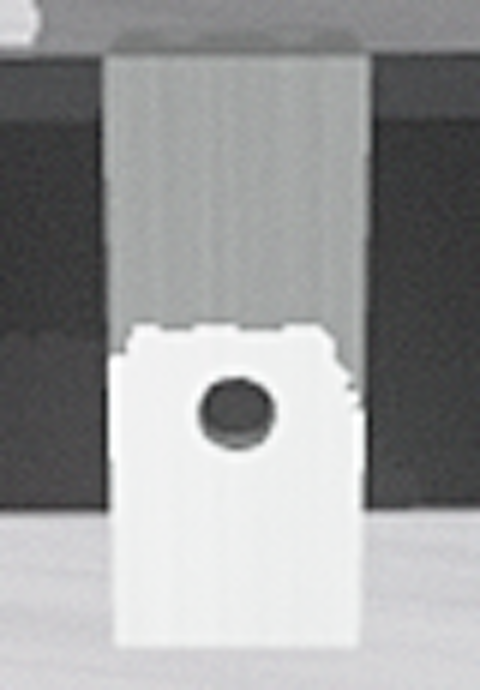

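```bash
python3 - <<'E'
from fit2 import *
m=load("w11")
x=fit("C",m,[(-60,25,0),(-60,-25,0),(60,25,0),(60,-25,0),(10,0,0)],[(102,55),(373,54),(115,647),(360,646),(237,413)],[.565,.16,3.2],(240,150),6,1,.112)
print(x[:2]-.016*np.array([np.cos(x[2]),np.sin(x[2])])); print(manip.observe()["ee_pos"])
E
```

```text
C [0.5655 0.1598 3.2729] 187.52 rms 0.2 [[0.3, 0.1], [-0.4, 0.2], [0.2, -0.3], [-0.1, -0.1], [0.1, -0.0]]
[0.5813769 0.1618941]
[0.5807282  0.15940246 0.2678389 ]
```

Request:
jog_arm --pt "0.05 0.2 -4 0 0 0" --pt "0.05 0.2 -8 0 0 0" --pt "0.05 0.2 -12 0 0 0" --pt "0.05 0.2 -14.5 0 0 0" --pt "0.05 0.2 -14.5 0 0 0" --pt "0.05 0.2 -14.5 0 0 0"

```text
time: 16.12
ee_pos: [0.5825, 0.1626, 0.124]
eef_rot: [-0.0, 0.998, 0.066, 0.001]
wrist_force: [-0.4, -0.2, 0.9]
gripper_width: 0.0942
```

Request:
jog_arm --pt "-0.1 -0.05 -1.3 0 0 0" --pt "-0.1 -0.05 -2.1 0 0 0" --pt "-0.1 -0.05 -2.1 0 0 0" --pt "-0.1 -0.05 -2.1 0 0 0"

```text
time: 16.62
ee_pos: [0.5807, 0.1625, 0.1018]
eef_rot: [-0.0, 0.998, 0.067, 0.0]
wrist_force: [-0.2, -0.8, 0.8]
gripper_width: 0.0939
```

```bash
python3 look.py w12;  python3 - <<'E'
from h import *
a=manip.snapshot("side")[:,:,::-1]; crop(a,220,150,340,290,4.2,"s12a")
E
```

```text
t 16.625 pos [0.5807 0.1625 0.1018] tooly deg -82.33 z [ 0.  0. -1.] F [-0.16 -0.83  0.83] w 0.0938982183365726 q [-0.22  0.69 -0.17  1.75  0.16  0.72 -1.9 ]
cam in tool [ 0.0779 -0.0011 -0.1791]
[[-0.001, -0.963, -0.269], [1.0, -0.001, -0.001], [0.001, -0.269, 0.963]]
```

View pics/w12_e.png

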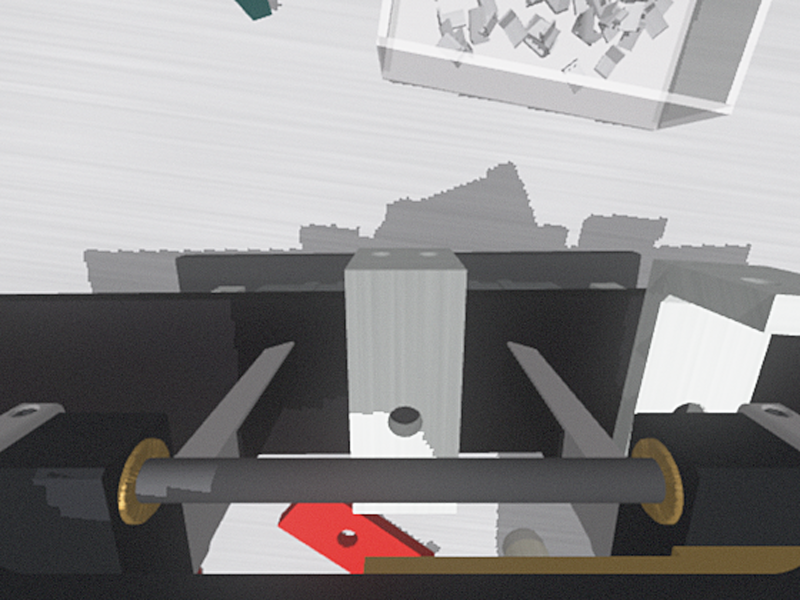

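View pics/s12a.png

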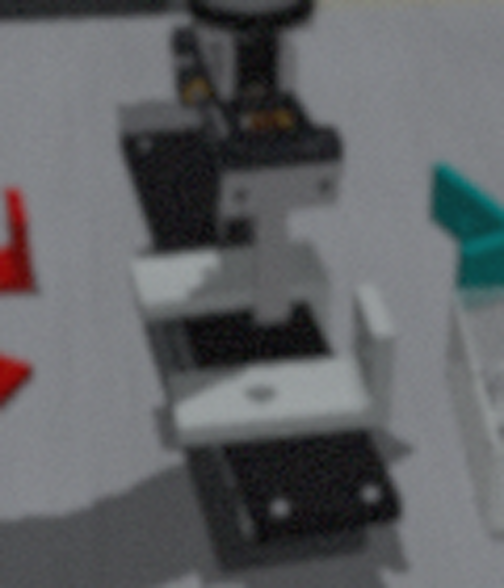

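Request:
jog_arm --pt "0 0 0.05 0 0 0" --pt "0 0 0.05 0 0 0" --pt "0 0 0.05 0 0 0" --pt "0 0 0.05 0 0 0" --pt "0 0 0.05 0 0 0" --pt "0 0 0.05 0 0 0" --pt "0 0 0.05 0 0 0" --pt "0 0 0.05 0 0 0" --pt "0 0 0.05 0 0 0" --hand -1

```text
time: 17.85
ee_pos: [0.5806, 0.162, 0.1023]
eef_rot: [0.0, 0.998, 0.067, 0.0]
wrist_force: [1.1, -1.9, 0.8]
gripper_width: 0.0496
```

Request:
jog_arm --pt "0 0 0.5 0 0 0" --pt "0 0 1.5 0 0 0" --pt "0 0 3 0 0 0" --pt "0 0 5 0 0 0" --pt "0 0 8 0 0 0" --pt "0 0 12 0 0 0" --pt "0 0 16 0 0 0" --pt "0 0 16 0 0 0"

```text
time: 18.85
ee_pos: [0.5828, 0.1635, 0.2665]
eef_rot: [-0.001, 0.998, 0.067, 0.004]
wrist_force: [0.1, 0.0, -2.8]
gripper_width: 0.0493
```

```bash
python3 look.py w13;  python3 - <<'E'
from h import *
a=manip.snapshot("side")[:,:,::-1]; crop(a,220,100,340,240,4.2,"s13a")
E
```

```text
t 18.85 pos [0.5828 0.1635 0.2665] tooly deg -82.33 z [ 0.008  0.003 -1.   ] F [ 0.07  0.02 -2.81] w 0.049255672397827646 q [-0.19  0.5  -0.2   1.57  0.11  1.07 -1.86]
cam in tool [ 0.0779 -0.0011 -0.1791]
[[-0.001, -0.963, -0.269], [1.0, -0.001, -0.001], [0.001, -0.269, 0.963]]
```

View pics/w13_e.png

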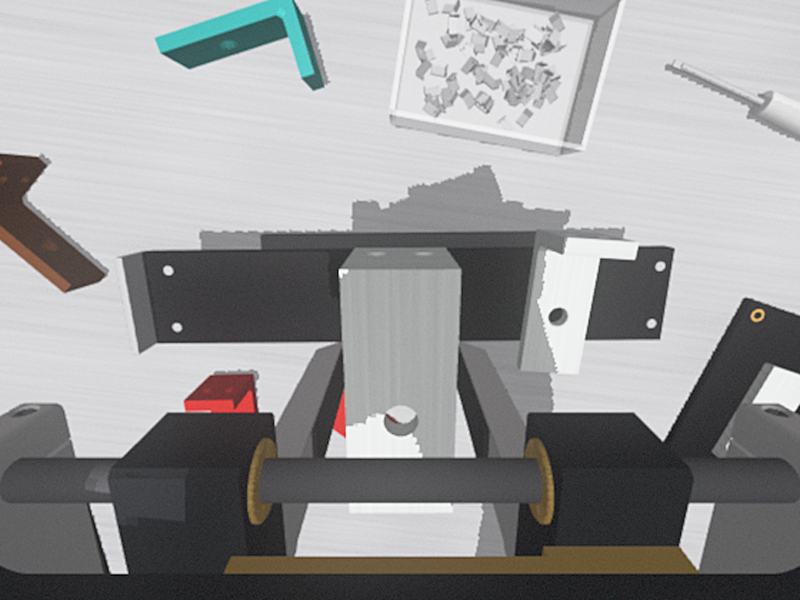

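View pics/s13a.png

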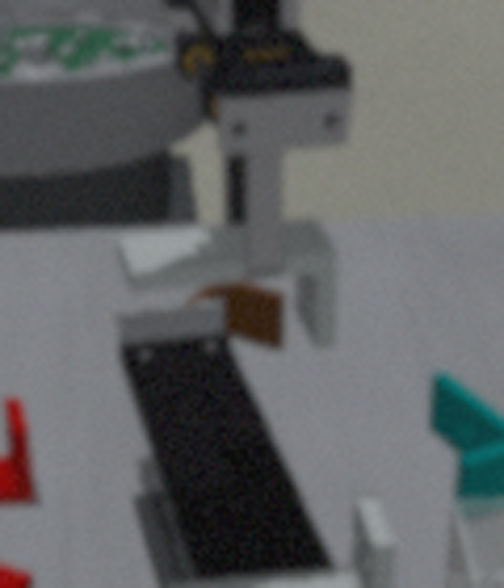

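Request:
jog_arm --pt "-0.5 -2 1 0 0 -0.03" --pt "-1.5 -6 1 0 0 -0.08" --pt "-2.5 -11 1 0 0 -0.12" --pt "-3.8 -16 1 0 0 -0.16" --pt "-5 -21 1 0 0 -0.2" --pt "-6.4 -27 1 0 0 -0.24" --pt "-7.8 -33 0 0 0 -0.28" --pt "-9.1 -38 -2 0 0 -0.31" --pt "-10.2 -42 -4 0 0 -0.322" --pt "-10.25 -43 -6.5 0 0 -0.322"

```text
time: 20.2
ee_pos: [0.4746, -0.2727, 0.1964]
eef_rot: [0.001, 0.995, -0.098, -0.001]
wrist_force: [0.2, 0.7, -2.0]
gripper_width: 0.0497
```

Request:
jog_arm --pt "0 0 0 0 0 0" --pt "0 0 0 0 0 0" --pt "0 0 0 0 0 0"

```text
time: 20.58
ee_pos: [0.4789, -0.2669, 0.1983]
eef_rot: [0.0, 0.996, -0.093, 0.001]
wrist_force: [-0.1, 0.2, -2.6]
gripper_width: 0.0499
```

```bash
python3 look.py w14
```

```text
t 20.575 pos [ 0.4789 -0.2669  0.1983] tooly deg -100.7 z [ 0.002 -0.    -1.   ] F [-0.11  0.24 -2.6 ] w 0.049870615262322 q [ 0.49  0.49 -0.04  1.81  0.03  0.84 -1.33]
cam in tool [ 0.0776 -0.0009 -0.1791]
[[-0.001, -0.963, -0.269], [1.0, -0.001, -0.001], [0.001, -0.269, 0.963]]
```

View pics/w14_e.png

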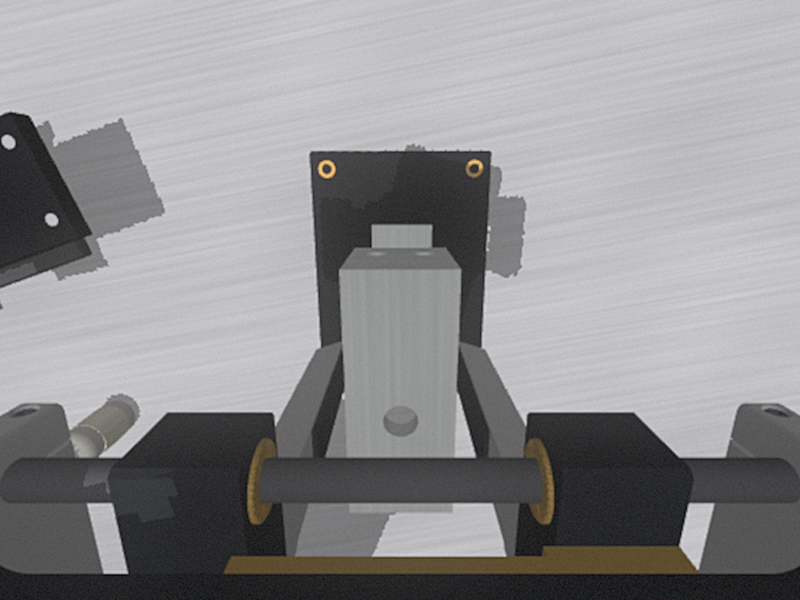

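```bash
python3 - <<'E'
from h import *
a=cv2.imread("pics/w14.png");crop(a,210,95,350,215,5.5,"w14a");crop(a,230,270,330,365,6,"w14b")
E
```

```text
(no output)
```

View pics/w14a.png

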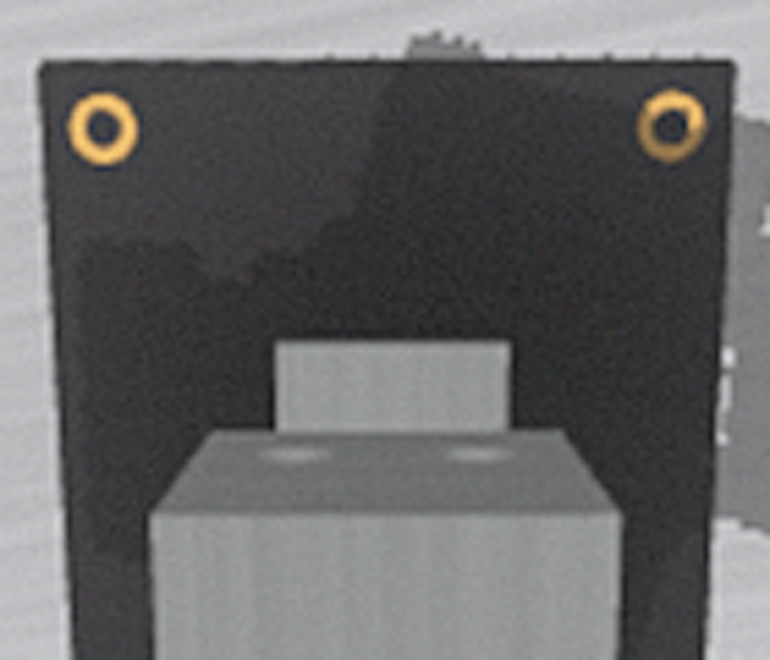

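View pics/w14b.png

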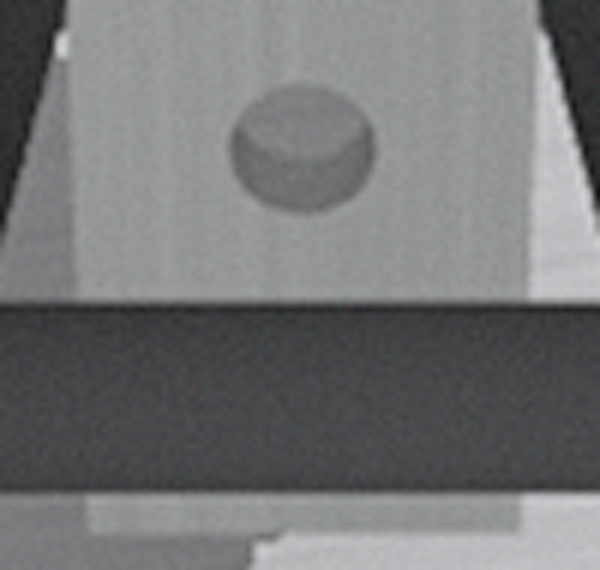

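```bash
python3 - <<'E'
from fit2 import *
m=load("w14"); t=np.array([.4789,-.2669,.1983])
U=lambda l,o,f:[((x+.5)/f+o[0]-.5,(y+.5)/f+o[1]-.5) for x,y in l]
uv=np.array(U([(150,514),(623,514),(212,431),(565,431)],(210,95),5.5)+U([(303,150),(85,533),(521,531)],(230,270),6))
P=np.array([(-60,25,0),(-60,-25,0),(-60,25,62),(-60,-25,62),(10,0,0),(60,25,0),(60,-25,0)])/1000
def w(p,P):
    return (R.from_euler('ZYX',[p[2],p[4],p[5]])*R.from_euler('x',np.pi)).apply(P)+[p[0],p[1],p[3]]
g=lambda p:(proj(m,w(p,P))-uv).ravel()
r=least_squares(g,[.465,-.264,2.95,.208,0,0],x_scale=[.1,.1,1,.1,1,1]);x=r.x;print(x.round(4),np.degrees(x[[2,4,5]]),r.fun.reshape(-1,2).round(1).tolist())
g2=lambda p:g(np.r_[p,0,0])
r=least_squares(g2,x[:4],x_scale=[.1,.1,1,.1]);x=r.x;print("nopitch",x.round(4),np.degrees(x[2]),r.fun.reshape(-1,2).round(1).tolist())
d=np.array([.9823,-.1874]);p=np.array([.1874,.9823])
print("TCP-C (d,p)",(t[:2]-x[:2])@d,(t[:2]-x[:2])@p, t[2]-x[3])
b=ray(m,U([(275,341),(511,341)],(210,95),5.5),.024); bu=ray(m,U([(103,129),(672,126)],(210,95),5.5),.012)
print(b,bu); print("B1 yaw",np.degrees(np.arctan2(*(b[0]-b[1])[1::-1]))-90,np.degrees(np.arctan2(*(bu[0]-bu[1])[1::-1]))-90, np.linalg.norm(b[0]-b[1]))
c1=b.mean(0)[:2]-.06*d; print("B1 ctr",c1, "C-B1 (d,p)",(x[:2]-c1)@d,(x[:2]-c1)@p)
E
```

```text
[ 4.6350e-01 -2.6280e-01  2.9551e+00  2.0810e-01  1.5000e-03  2.2000e-03] [1.69312944e+02 8.73701109e-02 1.27878192e-01] [[0.2, 0.1], [-0.1, 0.0], [0.2, -0.2], [-0.4, -0.2], [-0.1, -0.1], [0.3, -0.0], [-0.2, 0.4]]
nopitch [ 0.4635 -0.2629  2.9546  0.2081] 169.28412143147585 [[0.3, 0.0], [-0.1, -0.0], [0.1, -0.1], [-0.5, -0.1], [-0.0, -0.2], [0.3, 0.0], [-0.2, 0.4]]
TCP-C (d,p) 0.01589182442488049 -0.0010758679009816642 -0.009755043264685626
[[ 0.52873577 -0.25050304  0.024     ]
 [ 0.51925675 -0.30041541  0.024     ]] [[ 0.57883808 -0.22235329  0.012     ]
 [ 0.55659633 -0.34270586  0.012     ]]
B1 yaw -10.753166260205376 -10.470413175189094 0.05080449321621658
B1 ctr [ 0.46505826 -0.26421523] C-B1 (d,p) -0.0017919548237838349 0.001032560396278812
```

Request:
jog_arm --pt "0.16 -0.07 -3 0 0 0" --pt "0.16 -0.07 -6 0 0 0" --pt "0.16 -0.07 -9 0 0 0" --pt "0.16 -0.07 -10.6 0 0 0" --pt "0.16 -0.07 -10.6 0 0 0" --pt "0.16 -0.07 -10.6 0 0 0" --pt "0.16 -0.07 -10.6 0 0 0"

```text
time: 21.5
ee_pos: [0.4805, -0.2687, 0.0924]
eef_rot: [0.0, 0.996, -0.094, 0.001]
wrist_force: [0.2, 0.1, -2.9]
gripper_width: 0.0494
```

```bash
python3 look.py w15; python3 - <<'E'
from h import *
a=cv2.imread("pics/w15.png");crop(a,210,140,350,260,5.5,"w15a")
a=manip.snapshot("side")[:,:,::-1]; crop(a,130,290,350,420,3.6,"s15a")
E
```

```text
t 21.5 pos [ 0.4805 -0.2687  0.0924] tooly deg -100.79 z [ 0.002 -0.001 -1.   ] F [ 0.2   0.12 -2.89] w 0.04944636726054098 q [ 0.48  0.64 -0.04  1.9   0.04  0.6  -1.34]
cam in tool [ 0.0776 -0.001  -0.1791]
[[-0.001, -0.963, -0.269], [1.0, -0.001, -0.001], [0.001, -0.269, 0.963]]
```

View pics/w15a.png

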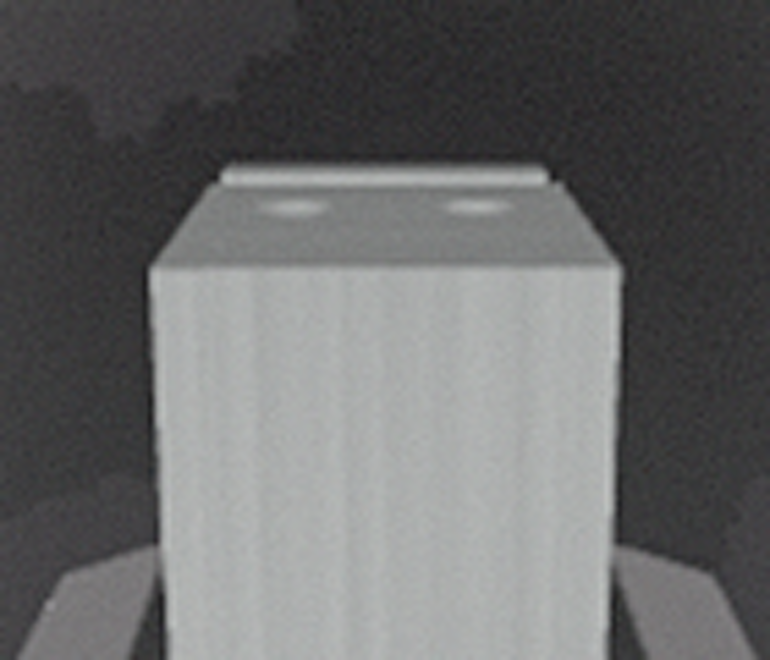

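View pics/s15a.png

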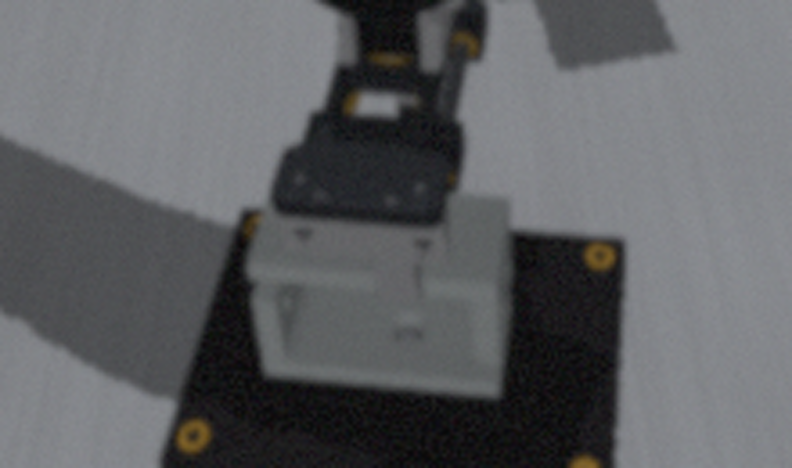

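```bash
cat > rel.py <<'E'
from fit2 import *
def rel(n,off,f,bl,br,cl,cr,tz,zoff=.0523):
    m=load(n); U=lambda l:[((x+.5)/f+off[0]-.5,(y+.5)/f+off[1]-.5) for x,y in l]
    b=ray(m,U([bl,br]),.024); c=ray(m,U([cl,cr]),tz-zoff)
    d=np.array([.9823,-.1874]);p=np.array([.1874,.9823])
    print(b.round(4),c.round(4)); e=(c-b)[:,:2]; print("C-B (d,p) L/R mm",(e@d*1e3).round(2),(e@p*1e3).round(2))
E
python3 -c "
from rel import *
rel('w15',(210,140),5.5,(221,165),(547,165),(213,185),(560,185),.0924)"
```

```text
[[ 0.5293 -0.251   0.024 ]
 [ 0.5199 -0.2999  0.024 ]] [[ 0.5285 -0.2513  0.0401]
 [ 0.5191 -0.3001  0.0401]]
C-B (d,p) L/R mm [-0.74 -0.74] [-0.43 -0.35]
```

```bash
python3 - <<'E'
from h import *
a=cv2.imread("pics/w15.png");crop(a,240,160,320,195,9,"w15b")
E
```

```text
(no output)
```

View pics/w15b.png

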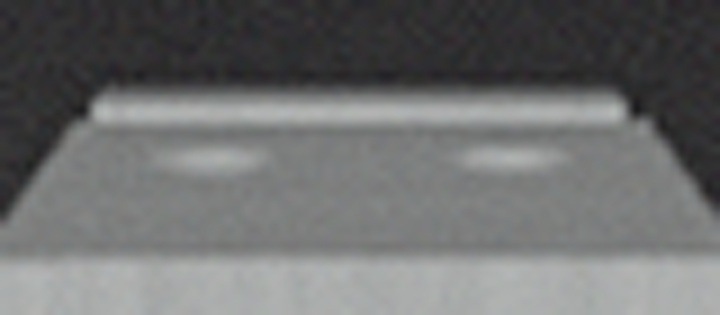

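Request:
jog_arm --pt "0.04 0.03 -0.6 0 0 0" --pt "0.04 0.03 -1.2 0 0 0" --pt "0.04 0.03 -1.2 0 0 0" --pt "0.04 0.03 -1.2 0 0 0"

```text
time: 22.1
ee_pos: [0.4801, -0.268, 0.0791]
eef_rot: [-0.0, 0.996, -0.094, -0.0]
wrist_force: [0.4, 0.5, -3.3]
gripper_width: 0.0501
```

```bash
python3 look.py w16; python3 - <<'E'
from h import *
a=cv2.imread("pics/w16.png");crop(a,240,160,320,195,9,"w16b")
E
```

```text
t 22.1 pos [ 0.4801 -0.268   0.0791] tooly deg -100.78 z [-0.  0. -1.] F [ 0.43  0.48 -3.31] w 0.05013682782980189 q [ 0.48  0.66 -0.04  1.91  0.04  0.57 -1.34]
cam in tool [ 0.0776 -0.0009 -0.1791]
[[-0.001, -0.963, -0.269], [1.0, -0.001, -0.001], [0.001, -0.269, 0.963]]
```

View pics/w16b.png

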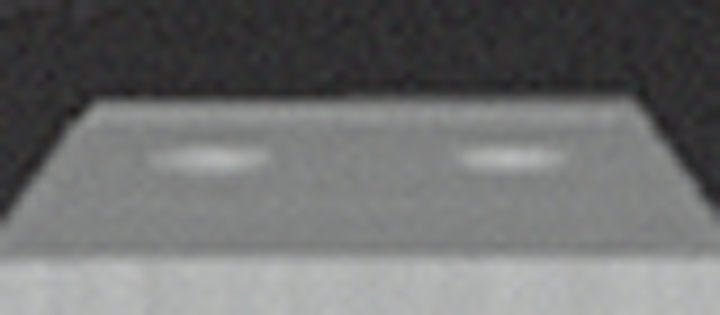

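```bash
python3 - <<'E'
from fit2 import *
m=load("w16"); d=np.array([.9823,-.1874]);p=np.array([.1874,.9823])
# C leg bottom corners observed: px
t=np.array([.4801,-.268]); U=lambda l:[((x+.5)/9+240-.5,(y+.5)/9+160-.5) for x,y in l]
c=ray(m,U([(0,222),(720,222)]),.0)
for zc in (.0268,):
  cc=ray(m,U([(360,122)]),zc)[0]; print("C outer d",cc[:2]@d)
for z in (.012,.024): print(z, ray(m,U([(360,97)]),z)[0][:2]@d)
top=ray(m,U([(360,255)]),.0888)[0]; print("C top edge d",top[:2]@d)
print("predicted heel top from TCP", (t+(.06+.0157)*0+ (.06-.0159)*d)@d)
l=ray(m,U([(95,97),(637,97)]),.012)[:,:2]; print("B1 bottom corners p",l@p, "ctr",(l@p).mean(), np.diff(l@p)); 
w=ray(m,U([(5,220),(715,220)]),.088)[:,:2]
E
```

```text
C outer d 0.5655741739050189
0.012 0.5657360100702501
0.024 0.567376451519763
C top edge d 0.5659869585377056
predicted heel top from TCP 0.565926843405
B1 bottom corners p [-0.14712199 -0.19740439] ctr -0.17226318794621132 [-0.0502824]
```

Request:
jog_arm --pt "0 0 -0.12 0 0 0" --pt "0 0 -0.12 0 0 0" --pt "0 0 -0.12 0 0 0"

```text
time: 22.52
ee_pos: [0.4801, -0.268, 0.0781]
eef_rot: [0.0, 0.996, -0.094, 0.0]
wrist_force: [-0.3, 0.6, -3.0]
gripper_width: 0.0499
```

Request:
jog_arm --pt "0 0 -0.08 0 0 0" --pt "0 0 -0.08 0 0 0" --pt "0 0 -0.08 0 0 0"

```text
time: 22.9
ee_pos: [0.4801, -0.268, 0.0773]
eef_rot: [0.0, 0.996, -0.094, 0.0]
wrist_force: [0.4, -0.4, -2.7]
gripper_width: 0.05
```

Request:
jog_arm --pt "0 0 -0.06 0 0 0" --pt "0 0 -0.06 0 0 0" --pt "0 0 -0.06 0 0 0"

```text
time: 23.28
ee_pos: [0.4801, -0.268, 0.0766]
eef_rot: [-0.0, 0.996, -0.094, 0.0]
wrist_force: [-0.1, -0.4, -3.0]
gripper_width: 0.0497
```

Request:
jog_arm --pt "0 0 -0.05 0 0 0" --pt "0 0 -0.05 0 0 0" --pt "0 0 -0.05 0 0 0"

```text
time: 23.65
ee_pos: [0.4801, -0.268, 0.0762]
eef_rot: [0.0, 0.996, -0.094, 0.0]
wrist_force: [-1.5, 1.1, -1.9]
gripper_width: 0.0495
```

Contact just beginning.

Request:
jog_arm --pt "0 0 -0.05 0 0 0" --pt "0 0 -0.05 0 0 0" --pt "0 0 -0.05 0 0 0"

```text
time: 24.02
ee_pos: [0.4802, -0.268, 0.0762]
eef_rot: [0.0, 0.996, -0.094, 0.0]
wrist_force: [-1.3, 1.1, 5.3]
gripper_width: 0.0496
```

```bash
python3 look.py w17; python3 - <<'E'
from h import *
print(manip.observe()["moment"])
a=cv2.imread("pics/w17.png");crop(a,240,160,320,195,9,"w17b")
a=manip.snapshot("side")[:,:,::-1]; crop(a,170,320,310,420,5.5,"s17a")
E
```

```text
t 24.025 pos [ 0.4802 -0.268   0.0762] tooly deg -100.78 z [ 0. -0. -1.] F [-1.28  1.13  5.27] w 0.049583075239217775 q [ 0.48  0.67 -0.04  1.91  0.04  0.56 -1.34]
cam in tool [ 0.0776 -0.0009 -0.1791]
[[-0.001, -0.963, -0.269], [1.0, -0.001, -0.001], [0.001, -0.269, 0.963]]
[ 0.25862319  0.45261949 -0.01414353]
```

View pics/w17b.png

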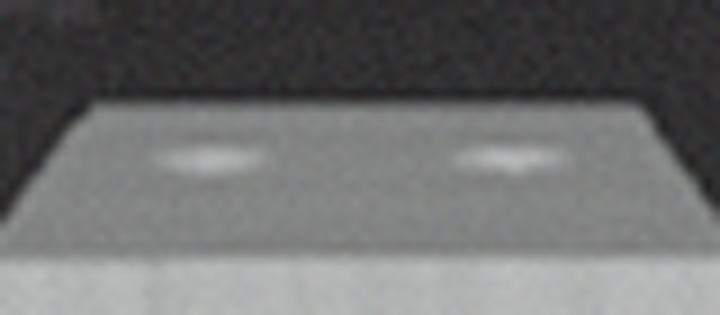

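View pics/s17a.png

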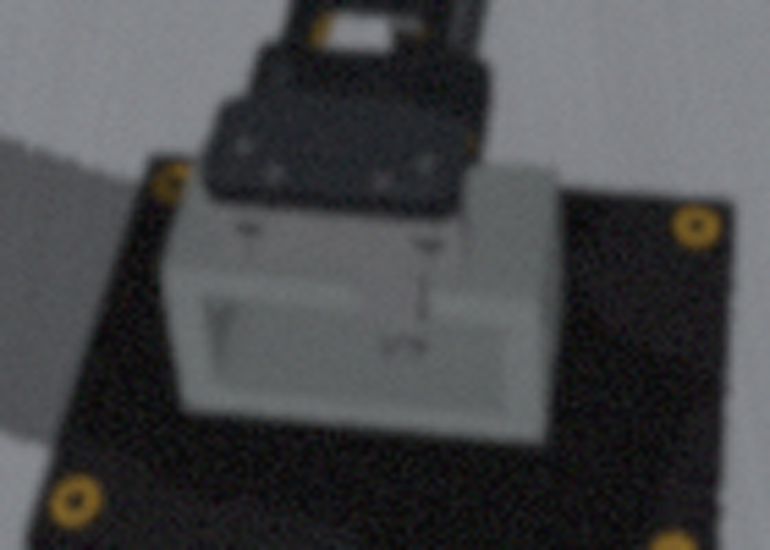

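Request:
jog_arm --pt "0 0 0.05 0 0 0" --pt "0 0 0.05 0 0 0" --pt "0 0 0.05 0 0 0" --pt "0 0 0.05 0 0 0" --pt "0 0 0.05 0 0 0" --pt "0 0 0.05 0 0 0" --hand 1

```text
time: 24.88
ee_pos: [0.4801, -0.268, 0.0761]
eef_rot: [0.0, 0.996, -0.094, 0.0]
wrist_force: [-0.3, -0.6, -0.2]
gripper_width: 0.0939
```

Request:
jog_arm --pt "0 0 1 0 0 0" --pt "0 0 4 0 0 0" --pt "0 0 9 0 0 0" --pt "0 0 14 0 0 0" --pt "-2 0 19 0 0 0" --pt "-6 1 19 0 0 0" --pt "-6 1 19 0 0 0" --pt "-6 1 19 0 0 0"

```text
time: 25.88
ee_pos: [0.4208, -0.2581, 0.2667]
eef_rot: [0.0, 0.996, -0.094, 0.001]
wrist_force: [-0.6, 0.5, -0.6]
gripper_width: 0.0941
```

```bash
python3 look.py w18; python3 - <<'E'
from h import *
a=manip.snapshot("side")[:,:,::-1]; crop(a,150,310,330,420,4.4,"s18a")
E
```

```text
t 25.875 pos [ 0.4208 -0.2581  0.2667] tooly deg -100.77 z [ 0.002 -0.001 -1.   ] F [-0.63  0.5  -0.63] w 0.09408039892614455 q [ 0.53  0.33 -0.04  1.86  0.02  0.95 -1.28]
cam in tool [ 0.0776 -0.0009 -0.1791]
[[-0.001, -0.963, -0.269], [1.0, -0.001, -0.001], [0.001, -0.269, 0.963]]
```

View pics/w18_e.png

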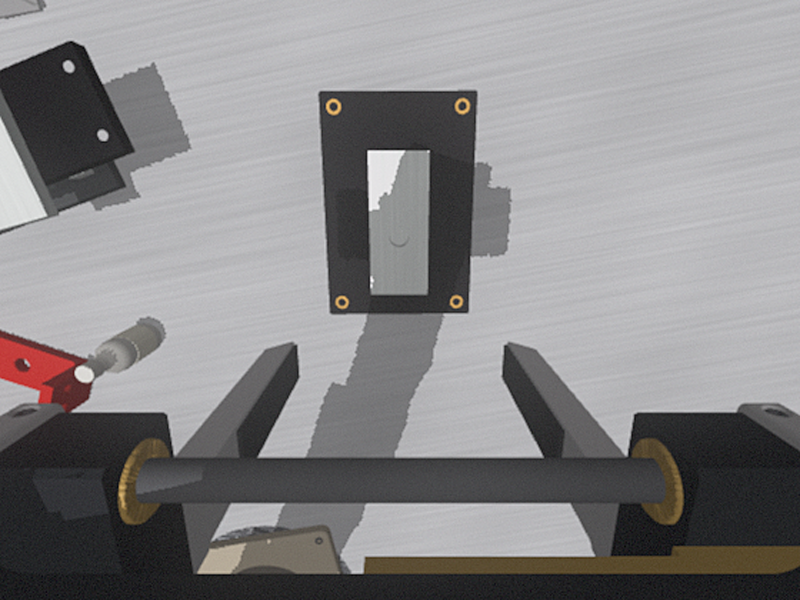

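View pics/s18a.png

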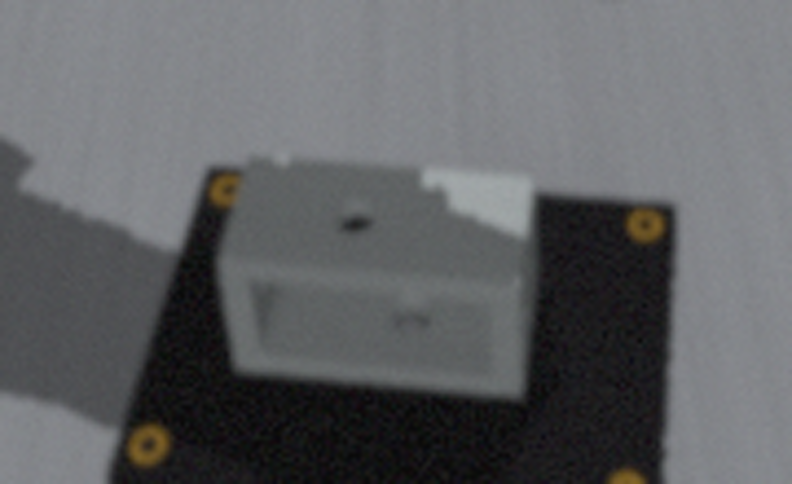

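Request:
jog_arm --pt "1.5 2.5 0 0 0 0.02" --pt "4 7 0 0 0 0.06" --pt "7 12 0 0 0 0.1" --pt "10 17 0 0 0 0.15" --pt "13 22 0 0 0 0.2" --pt "16 26.5 0 0 0 0.24" --pt "17.8 29.2 0 0 0 0.253" --pt "17.86 29.23 0 0 0 0.253" --pt "17.86 29.23 0 0 0 0.253" --pt "17.86 29.23 0 0 0 0.253"

```text
time: 27.22
ee_pos: [0.5983, 0.0326, 0.266]
eef_rot: [0.0, 1.0, 0.031, -0.0]
wrist_force: [-0.2, -0.2, 0.3]
gripper_width: 0.0939
```

```bash
python3 look.py w19; python3 - <<'E'
from h import *
a=cv2.imread("pics/w19.png");crop(a,220,130,350,265,5,"w19a")
E
```

```text
t 27.225 pos [0.5983 0.0326 0.266 ] tooly deg -86.42 z [-0.001 -0.001 -1.   ] F [-0.16 -0.16  0.34] w 0.09388658690983308 q [ 0.01  0.5  -0.17  1.58  0.1   1.07 -1.7 ]
cam in tool [ 0.0778 -0.0011 -0.1791]
[[-0.001, -0.963, -0.269], [1.0, -0.001, -0.001], [0.001, -0.269, 0.963]]
```

View pics/w19_e.png

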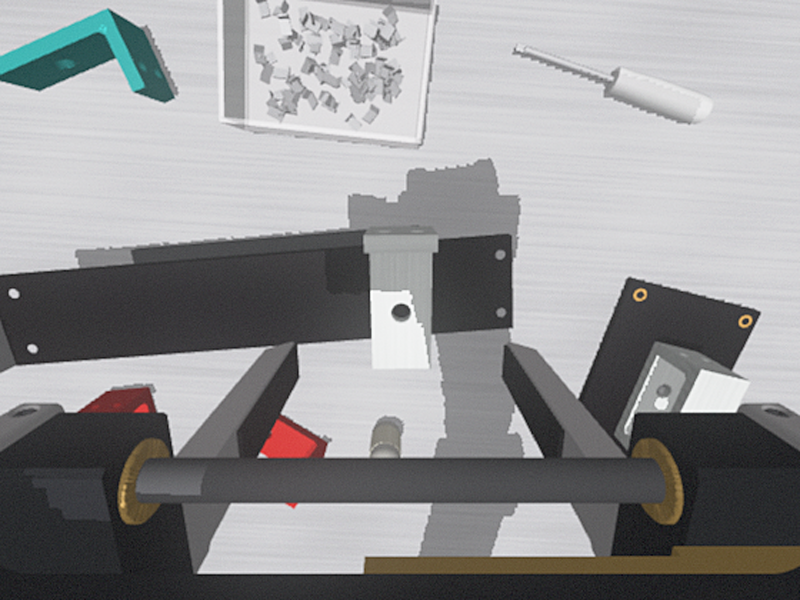

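View pics/w19a.png

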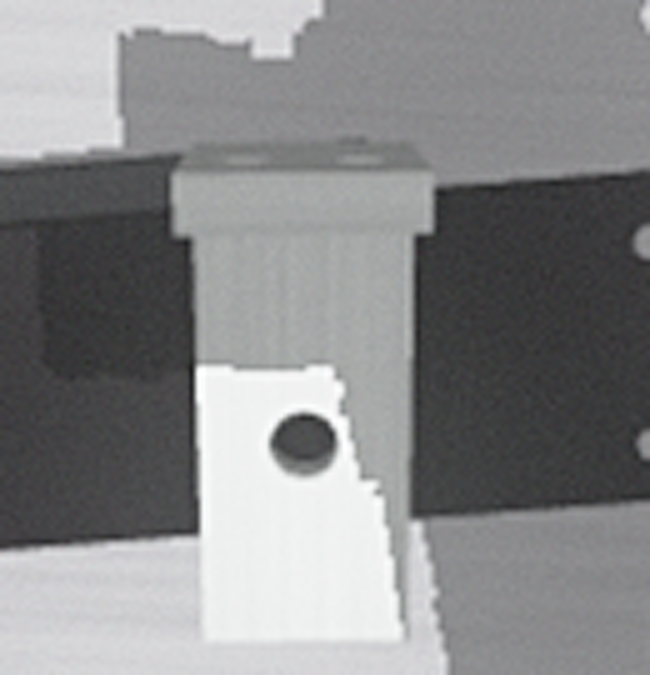

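```bash
python3 - <<'E'
from fit2 import *
m=load("w19")
x=fit("L",m,[(-60,-25,62),(-60,25,62),(-48,-25,62),(-48,25,62),(60,-25,12),(60,25,12),(10,0,12)],[(172,171),(435,171),(173,235),(434,233),(203,640),(404,640),(304,443)],[.5834,.0332,3.2068],(220,130),5)
print(x[:2]-.016*np.array([np.cos(x[2]),np.sin(x[2])])); print(manip.observe()["ee_pos"])
E
```

```text
L [0.5837 0.0326 3.2045] 183.6 rms 0.18 [[0.1, 0.1], [-0.1, -0.0], [0.2, -0.2], [-0.2, 0.1], [-0.2, -0.1], [0.3, -0.2], [-0.1, 0.3]]
[0.59966679 0.03363502]
[0.59836781 0.03271741 0.26616884]
```

Request:
jog_arm --pt "0.1 0 -4 0 0 0" --pt "0.1 0 -8 0 0 0" --pt "0.1 0 -12 0 0 0" --pt "0.1 0 -14.1 0 0 0" --pt "0.1 0 -14.1 0 0 0" --pt "0.1 0 -14.1 0 0 0" --pt "0.1 0 -14.1 0 0 0"

```text
time: 28.15
ee_pos: [0.6007, 0.0342, 0.1266]
eef_rot: [-0.0, 0.999, 0.032, 0.001]
wrist_force: [-0.5, 0.5, 0.1]
gripper_width: 0.0941
```

Request:
jog_arm --pt "-0.1 -0.1 -1.3 0 0 0" --pt "-0.1 -0.1 -2.4 0 0 0" --pt "-0.1 -0.1 -2.4 0 0 0" --pt "-0.1 -0.1 -2.4 0 0 0"

```text
time: 28.65
ee_pos: [0.5983, 0.0334, 0.1005]
eef_rot: [0.0, 0.999, 0.032, -0.0]
wrist_force: [0.0, 0.1, -0.4]
gripper_width: 0.0941
```

Request:
jog_arm --pt "0.05 0 0.15 0 0 0" --pt "0.05 0 0.15 0 0 0" --pt "0.05 0 0.15 0 0 0" --pt "0.05 0 0.15 0 0 0" --pt "0.05 0 0.15 0 0 0" --pt "0.05 0 0.15 0 0 0" --pt "0.05 0 0.15 0 0 0" --pt "0.05 0 0.15 0 0 0" --pt "0.05 0 0.15 0 0 0" --hand -1

```text
time: 29.78
ee_pos: [0.5992, 0.033, 0.1027]
eef_rot: [0.0, 0.999, 0.032, 0.0]
wrist_force: [0.3, -0.7, -0.1]
gripper_width: 0.0498
```

Request:
jog_arm --pt "0 0 0.5 0 0 0" --pt "0 0 1.5 0 0 0" --pt "0 0 3 0 0 0" --pt "0 0 5 0 0 0" --pt "0 0 8 0 0 0" --pt "0 0 12 0 0 0" --pt "0 0 14 0 0 0" --pt "0 0 14 0 0 0"

```text
time: 30.78
ee_pos: [0.6004, 0.0336, 0.2452]
eef_rot: [-0.0, 0.999, 0.032, 0.002]
wrist_force: [-0.3, 0.3, -3.6]
gripper_width: 0.0496
```

```bash
python3 look.py w20
```

```text
t 30.775 pos [0.6004 0.0336 0.2452] tooly deg -86.29 z [ 0.005  0.001 -1.   ] F [-0.34  0.35 -3.62] w 0.04958558906200642 q [ 0.01  0.52 -0.17  1.61  0.1   1.02 -1.7 ]
cam in tool [ 0.0778 -0.0011 -0.1791]
[[-0.001, -0.963, -0.269], [1.0, -0.001, -0.001], [0.001, -0.269, 0.963]]
```

View pics/w20_e.png

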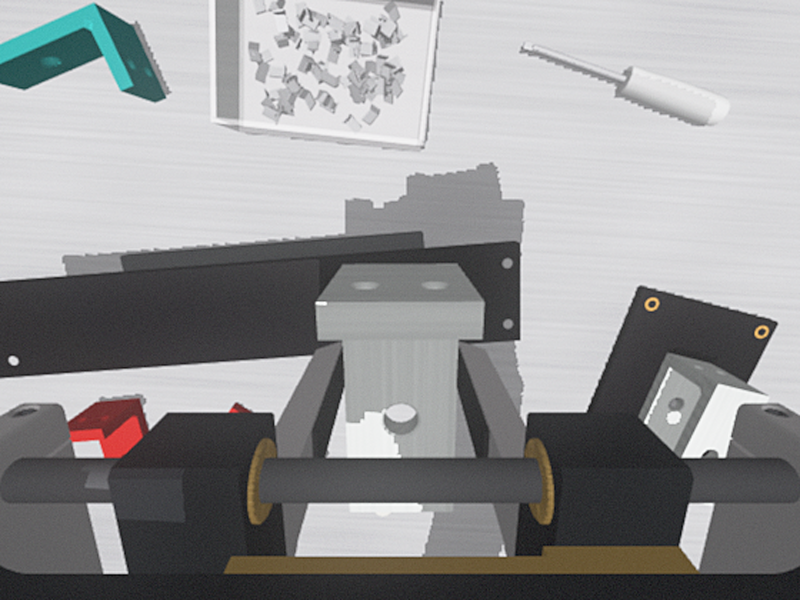

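Request:
jog_arm --pt "-0.5 -1 1 0 0 0.12" --pt "-1.5 -3 2 0 0 0.3" --pt "-3 -6 2 0 0 0.48" --pt "-4.5 -9 2 0 0 0.65" --pt "-6 -12 2 0 0 0.82" --pt "-7.5 -15 2 0 0 1.0" --pt "-9 -18 2 0 0 1.17" --pt "-10.5 -21 2 0 0 1.34" --pt "-12 -24 2 0 0 1.5" --pt "-13.5 -26.5 2 0 0 1.65"

```text
time: 32.08
ee_pos: [0.4626, -0.2327, 0.2614]
eef_rot: [-0.001, 0.653, 0.758, -0.0]
wrist_force: [0.5, -0.1, -2.7]
gripper_width: 0.0495
```

```bash
python3 look.py w21
```

```text
t 32.075 pos [ 0.4626 -0.2327  0.2614] tooly deg 8.49 z [-0.002  0.001 -1.   ] F [ 0.46 -0.12 -2.7 ] w 0.04950139291927 q [ 0.82  0.42 -0.58  1.8   0.27  1.01  0.28]
cam in tool [ 0.0794 -0.0003 -0.1791]
[[-0.001, -0.963, -0.268], [1.0, -0.001, -0.0], [0.0, -0.268, 0.963]]
```

Request:
jog_arm --pt "-0.5 -1 0 0 0 0.17" --pt "-0.9 -2 0 0 0 0.34" --pt "-1.34 -2.9 0 0 0 0.51" --pt "-1.34 -2.9 0 0 0 0.68" --pt "-1.34 -2.9 0 0 0 0.85" --pt "-1.34 -2.9 -1 0 0 1.02" --pt "-1.34 -2.9 -3 0 0 1.17" --pt "-1.34 -2.9 -5 0 0 1.23" --pt "-1.34 -2.9 -6 0 0 1.23" --pt "-1.34 -2.9 -6 0 0 1.23"

```text
time: 33.38
ee_pos: [0.4503, -0.2604, 0.2018]
eef_rot: [-0.001, 0.099, 0.995, 0.0]
wrist_force: [-0.1, 0.2, -3.4]
gripper_width: 0.0492
```

Request:
jog_arm --pt "0 0 0 0 0 0" --pt "0 0 0 0 0 0"

```text
time: 33.62
ee_pos: [0.4513, -0.2608, 0.2033]
eef_rot: [0.001, 0.098, 0.995, -0.0]
wrist_force: [0.2, 0.7, -2.6]
gripper_width: 0.0497
```

```bash
python3 look.py w22
```

```text
t 33.625 pos [ 0.4513 -0.2608  0.2033] tooly deg 78.7 z [ 0.001 -0.001 -1.   ] F [ 0.19  0.66 -2.56] w 0.049723448285843505 q [ 1.03  0.57 -0.85  1.86  0.52  0.95  1.32]
cam in tool [ 0.079   0.001  -0.1791]
[[-0.001, -0.963, -0.268], [1.0, -0.001, 0.001], [-0.001, -0.268, 0.963]]
```

View pics/w22_e.png

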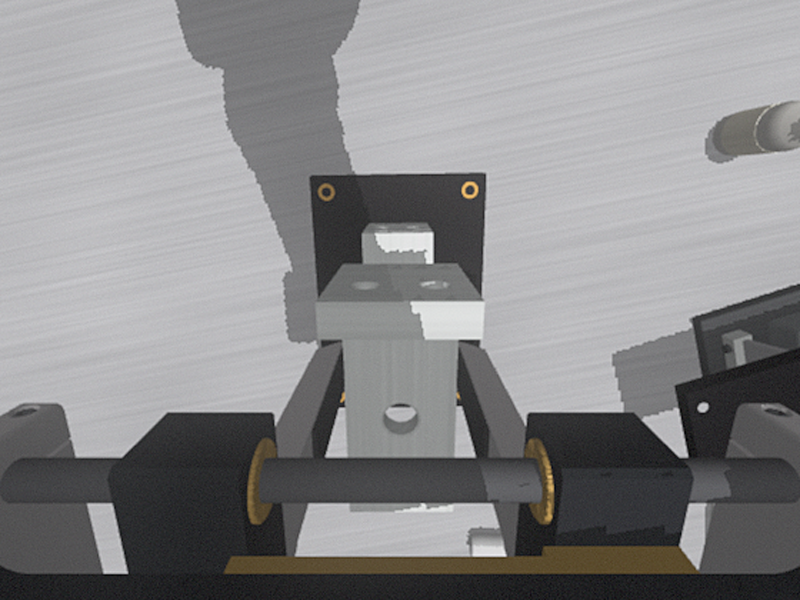

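Request:
jog_arm --pt "-0.2 -0.12 -2.5 0 0 0.009" --pt "-0.2 -0.12 -5 0 0 0.009" --pt "-0.2 -0.12 -8 0 0 0.009" --pt "-0.2 -0.12 -9.8 0 0 0.009" --pt "-0.2 -0.12 -9.8 0 0 0.009" --pt "-0.2 -0.12 -9.8 0 0 0.009" --pt "-0.2 -0.12 -9.8 0 0 0.009"

```text
time: 34.55
ee_pos: [0.4496, -0.2622, 0.1056]
eef_rot: [0.001, 0.094, 0.996, -0.0]
wrist_force: [0.0, -0.3, -2.5]
gripper_width: 0.0496
```

```bash
python3 look.py w23; python3 - <<'E'
from h import *
a=cv2.imread("pics/w23.png");crop(a,210,150,350,250,5.6,"w23a")
a=manip.snapshot("side")[:,:,::-1]; crop(a,140,280,330,420,4.2,"s23a")
E
```

```text
t 34.55 pos [ 0.4496 -0.2622  0.1056] tooly deg 79.23 z [ 0.002 -0.001 -1.   ] F [ 0.04 -0.28 -2.52] w 0.049625903467914755 q [ 0.95  0.69 -0.73  1.96  0.68  0.75  1.19]
cam in tool [ 0.0789  0.001  -0.1791]
[[-0.001, -0.963, -0.268], [1.0, -0.001, 0.001], [-0.001, -0.268, 0.963]]
```

View pics/w23a.png

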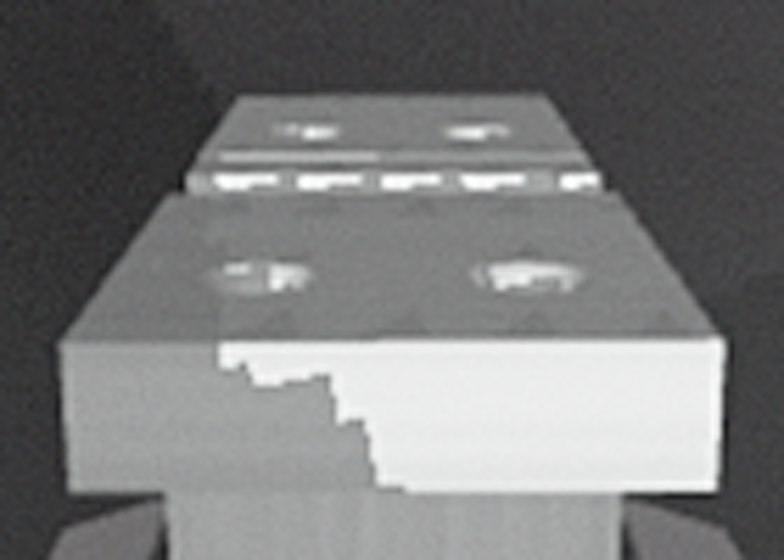

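View pics/s23a.png

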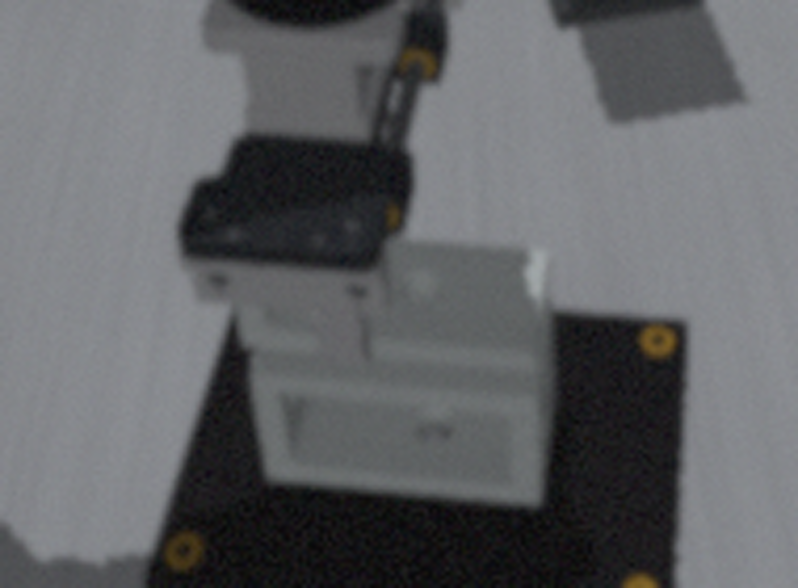

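```bash
cat > rel2.py <<'E'
from fit2 import *
d=np.array([.9823,-.1874]);p=np.array([.1874,.9823])
def rel(n,off,f,items):
    m=load(n); U=lambda l:[((x+.5)/f+off[0]-.5,(y+.5)/f+off[1]-.5) for x,y in l]
    for nm,l,r,z in items:
        q=ray(m,U([l,r]),z)[:,:2]; print(nm,"d",((q@d)*1e3).round(2),"p",((q@p)*1e3).round(2),"ctr",(q.mean(0)@d*1e3).round(2),(q.mean(0)@p*1e3).round(2),"w",np.linalg.norm(q[1]-q[0]).round(4))
E
python3 -c "
from rel2 import *
z=.1056
rel('w23',(210,150),5.6,[('L top',(58,342),(725,342),z+.0593),('L bot',(171,193),(620,193),z-.0027),('C toe top',(187,173),(602,173),.086),('C toe bot',(200,155),(588,155),.074),('B1 bot',(239,96),(547,96),.012)])
print(np.array([.4496,-.2622])@d, np.array([.4496,-.2622])@p)"
```

```text
L top d [444.88 444.91] p [-197.58 -147.36] ctr 444.9 -172.47 w 0.0502
L bot d [444.95 444.98] p [-197.12 -147.08] ctr 444.96 -172.1 w 0.05
C toe top d [445.61 445.63] p [-197.4  -147.01] ctr 445.62 -172.2 w 0.0504
C toe bot d [445.34 445.36] p [-197.17 -147.36] ctr 445.35 -172.26 w 0.0498
B1 bot d [445.54 445.57] p [-197.76 -147.07] ctr 445.55 -172.42 w 0.0507
0.49077835999999997 -0.17330401999999995
```

Request:
jog_arm --pt "0.06 -0.01 -0.6 0 0 0" --pt "0.06 -0.01 -1.2 0 0 0" --pt "0.06 -0.01 -1.3 0 0 0" --pt "0.06 -0.01 -1.3 0 0 0"

```text
time: 35.15
ee_pos: [0.4493, -0.2619, 0.0914]
eef_rot: [-0.0, 0.094, 0.996, 0.0]
wrist_force: [0.3, 0.4, -2.9]
gripper_width: 0.0499
```

```bash
python3 look.py w24; python3 - <<'E'
from h import *
a=cv2.imread("pics/w24.png");crop(a,210,150,350,250,5.6,"w24a")
E
```

```text
t 35.15 pos [ 0.4493 -0.2619  0.0914] tooly deg 79.25 z [-0.  0. -1.] F [ 0.33  0.41 -2.88] w 0.04989386002338001 q [ 0.94  0.71 -0.71  1.97  0.7   0.72  1.18]
cam in tool [ 0.079   0.001  -0.1791]
[[-0.001, -0.963, -0.268], [1.0, -0.001, 0.001], [-0.001, -0.268, 0.963]]
```

View pics/w24a.png

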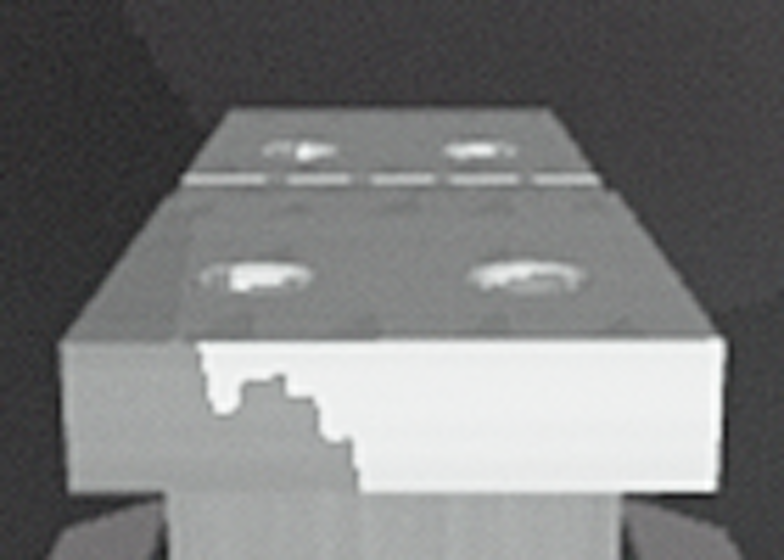

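```bash
python3 -c "
from rel2 import *
z=.0914
rel('w24',(210,150),5.6,[('L top',(58,342),(725,342),z+.0593),('L bot',(171,193),(620,193),z-.0027),('C strip@.086',(181,184),(604,184),.086),('strip top @.074',(190,175),(597,175),.074),('B1 bot',(231,108),(550,108),.012)])"
```

```text
L top d [444.74 444.76] p [-197.36 -147.1 ] ctr 444.75 -172.23 w 0.0503
L bot d [444.66 444.68] p [-196.85 -146.78] ctr 444.67 -171.81 w 0.0501
C strip@.086 d [444.13 444.14] p [-196.05 -148.25] ctr 444.13 -172.15 w 0.0478
strip top @.074 d [445.15 445.16] p [-196.48 -147.57] ctr 445.16 -172.03 w 0.0489
B1 bot d [445.17 445.18] p [-197.39 -147.51] ctr 445.18 -172.45 w 0.0499
```

Request:
jog_arm --pt "0.04 -0.03 0 0 0 0" --pt "0.04 -0.03 -0.12 0 0 0" --pt "0.04 -0.03 -0.16 0 0 0" --pt "0.04 -0.03 -0.16 0 0 0"

```text
time: 35.7
ee_pos: [0.4498, -0.2623, 0.09]
eef_rot: [-0.0, 0.094, 0.996, 0.0]
wrist_force: [-0.7, 0.1, -2.5]
gripper_width: 0.0496
```

Request:
jog_arm --pt "0 0 -0.06 0 0 0" --pt "0 0 -0.06 0 0 0" --pt "0 0 -0.06 0 0 0"

```text
time: 36.08
ee_pos: [0.4498, -0.2623, 0.0894]
eef_rot: [0.0, 0.094, 0.996, 0.0]
wrist_force: [0.3, 0.8, -4.1]
gripper_width: 0.0495
```

Request:
jog_arm --pt "0 0 -0.05 0 0 0" --pt "0 0 -0.05 0 0 0" --pt "0 0 -0.05 0 0 0"

```text
time: 36.45
ee_pos: [0.4498, -0.2623, 0.0889]
eef_rot: [-0.0, 0.094, 0.996, 0.0]
wrist_force: [-0.3, -0.0, -2.9]
gripper_width: 0.0493
```

Request:
jog_arm --pt "0 0 -0.05 0 0 0" --pt "0 0 -0.05 0 0 0" --pt "0 0 -0.05 0 0 0"

```text
time: 36.83
ee_pos: [0.4499, -0.2623, 0.0886]
eef_rot: [0.0, 0.094, 0.996, -0.0]
wrist_force: [-0.9, 0.7, -0.3]
gripper_width: 0.0496
```

Contact. A touch more, then check.

Request:
jog_arm --pt "0 0 -0.03 0 0 0" --pt "0 0 -0.03 0 0 0" --pt "0 0 -0.03 0 0 0"

```text
time: 37.2
ee_pos: [0.4499, -0.2623, 0.0886]
eef_rot: [0.0, 0.094, 0.996, -0.0]
wrist_force: [-2.1, 1.2, 5.4]
gripper_width: 0.0498
```

```bash
python3 look.py w25; python3 - <<'E'
from h import *
a=cv2.imread("pics/w25.png");crop(a,210,150,350,250,5.6,"w25a")
a=manip.snapshot("side")[:,:,::-1]; crop(a,140,280,330,420,4.2,"s25a")
E
```

```text
t 37.2 pos [ 0.4499 -0.2623  0.0886] tooly deg 79.24 z [ 0. -0. -1.] F [-2.11  1.17  5.38] w 0.04979412320212319 q [ 0.93  0.71 -0.71  1.97  0.7   0.72  1.17]
cam in tool [ 0.079   0.0009 -0.1791]
[[-0.001, -0.963, -0.268], [1.0, -0.001, 0.001], [-0.001, -0.268, 0.963]]
```

View pics/w25a.png

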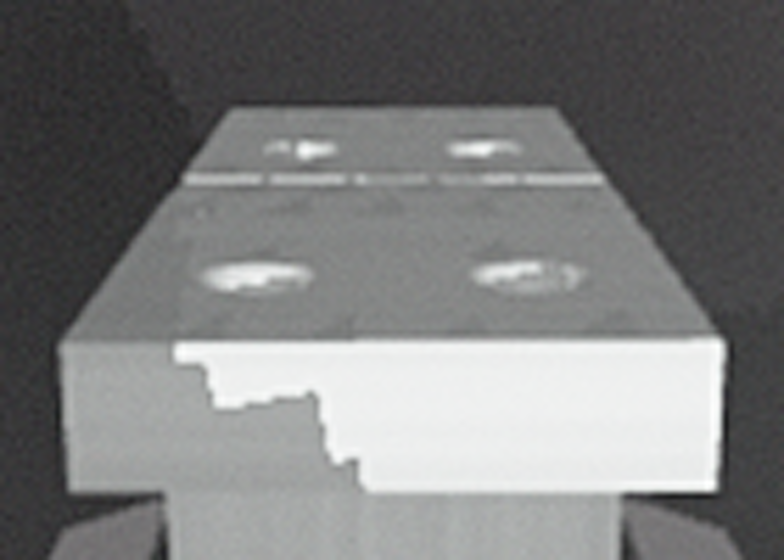

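View pics/s25a.png

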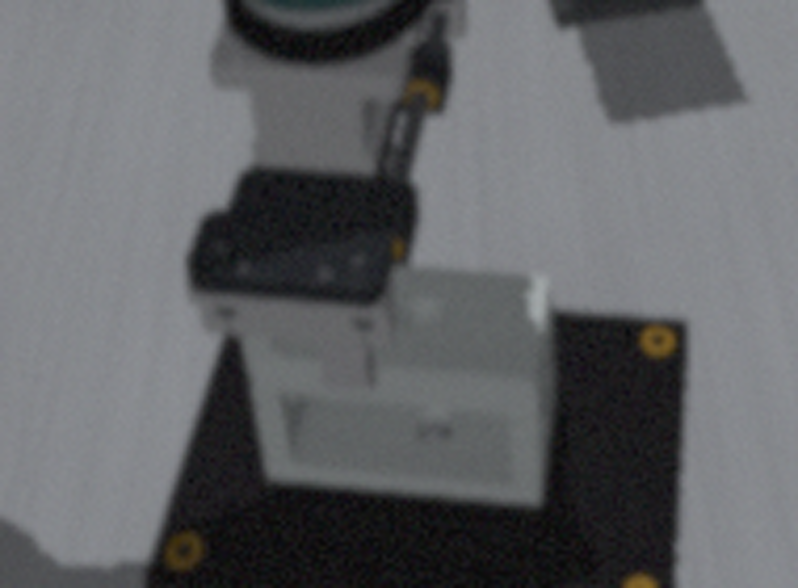

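Request:
jog_arm --pt "0 0 0.04 0 0 0" --pt "0 0 0.04 0 0 0" --pt "0 0 0.04 0 0 0" --pt "0 0 0.04 0 0 0" --pt "0 0 0.04 0 0 0" --pt "0 0 0.04 0 0 0" --hand 1

```text
time: 38.05
ee_pos: [0.4498, -0.2623, 0.0885]
eef_rot: [-0.0, 0.094, 0.996, 0.0]
wrist_force: [-0.5, -0.2, 0.1]
gripper_width: 0.0939
```

Request:
jog_arm --pt "0 0 1 0 0 0" --pt "0 0 4 0 0 0" --pt "0 0 9 0 0 0" --pt "0 0 14 0 0 0" --pt "0 0 19 0 0 0" --pt "2 3 21 0 0 0" --pt "6 7 21 0 0 0" --pt "8 10 21 0 0 0" --pt "8 10 21 0 0 0" --pt "8 10 21 0 0 0"

```text
time: 39.3
ee_pos: [0.5292, -0.1631, 0.2987]
eef_rot: [-0.0, 0.094, 0.996, -0.0]
wrist_force: [-0.4, 0.5, 0.3]
gripper_width: 0.094
```

```bash
python3 look.py w26; python3 - <<'E'
from h import *
a=manip.snapshot("side")[:,:,::-1]; crop(a,150,270,330,420,4,"s26a")
a=manip.snapshot("scene")[:,:,::-1]; crop(a,120,90,420,290,2.6,"c26a")
E
```

```text
t 39.3 pos [ 0.5292 -0.1631  0.2987] tooly deg 79.22 z [-0.001 -0.001 -1.   ] F [-0.37  0.5   0.32] w 0.09397368095153578 q [ 0.82  0.52 -0.9   1.64  0.43  1.19  1.2 ]
cam in tool [ 0.079   0.0009 -0.1791]
[[-0.001, -0.963, -0.268], [1.0, -0.001, 0.001], [-0.001, -0.268, 0.963]]
```

View pics/s26a.png

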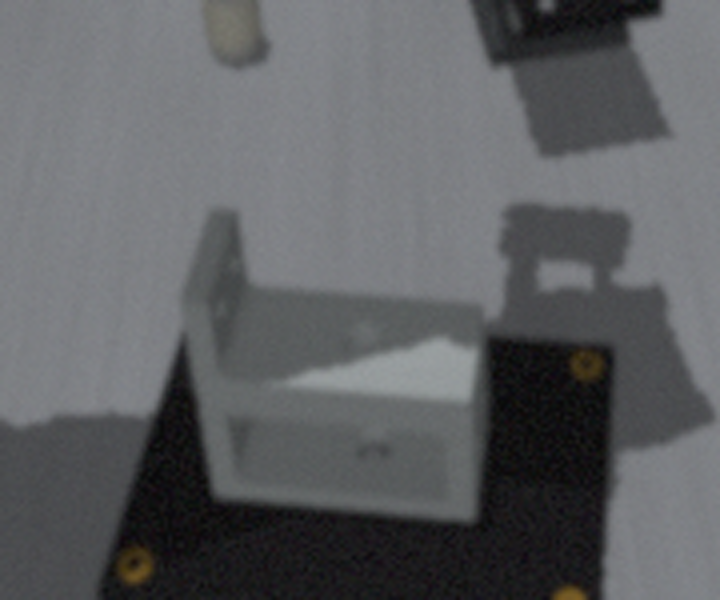

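View pics/c26a.png

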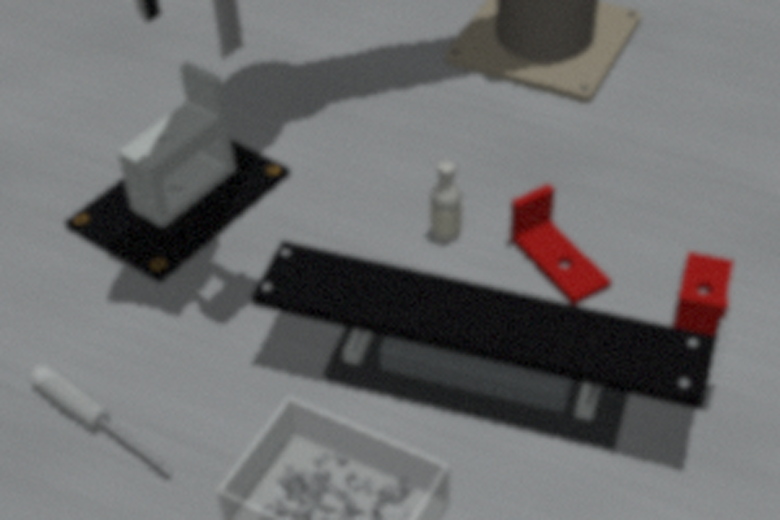

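View pics/w26_e.png

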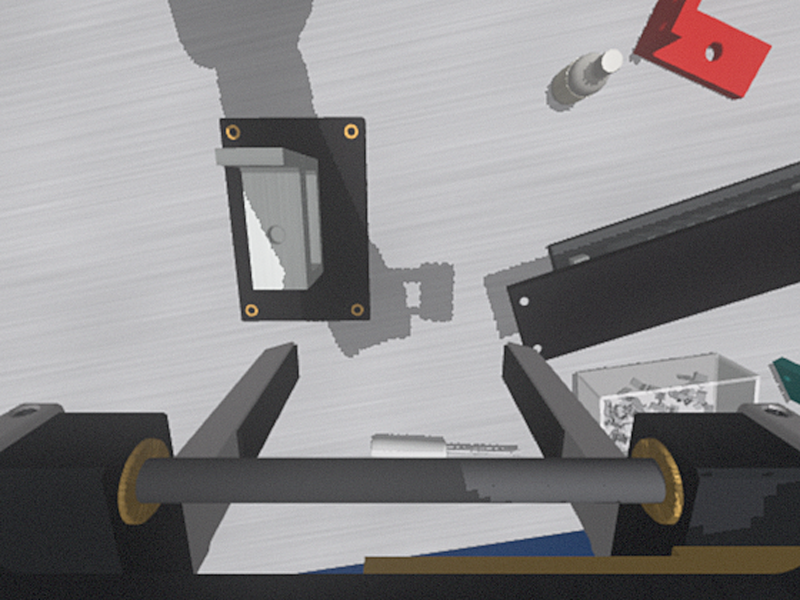

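The pile stands flush and level (side crop: heel legs in line at (200,300)–(215,490), toe ends at (475,310)–(475,515)). The bystanders have not moved, and the gripper is clear. I'm handing it in.

```bash
python3 -c "
from cell import manip
print(manip.sign_off())"
```

```text
the job is handed in; nothing more can be done
None
```

The three brackets are piled on the carrier plate as asked, and the job was handed in at about 39.5 s of the 72 s allowed; no verdict was reported.

- **First bracket:** I took the foot-down bracket near the stop by its leg and set its foot hole over the pin. It touched down gently, with about 18 N at the wrist, and the pin shows in the hole.
- **Second bracket:** The upside-down bracket was gripped across its foot and turned about 18°. I set it down with its leg on the first toe and its plate level on the first leg.
- **Third bracket:** The last one was turned about 165° and placed foot-down on top, with its leg at the same end as the first one's.

**Last checks:**
- Before the final touchdown the ends and sides of the three brackets agreed to about 0.5 mm by the wrist camera, and I corrected for that.
- After release, the side, scene and wrist pictures show the box closed and the pile level and in line. The bottle, screwdriver and bin stand where they were, and the gripper is clear.
- **Disagreements:** The wrist camera and the robot's own pose disagreed by about 1–2 mm, so I aligned brackets to each other within the same picture. The last close-up showed a thin bright line at the heel, which could be a sub-millimetre setback of the second bracket's toe.

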